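# Make room for the mustard in the cart's sauce row

## Robot

A 7-joint arm with a two-finger parallel gripper is mounted at the origin on the work surface. World frame = base frame: x ahead of the robot, y to its left, z up, the work surface at z = 0. Lengths are in m, angles in degrees, forces in N, time in s.
With the tool pointing down it reaches from about 0.4 to 0.925 m from the base axis. Payload 4.1 kg.
Tool frame: the origin (TCP) lies at the very end of the fingers, on their centre line; the grasp point (between the pads) lies bot.grasp_offset behind it (bot.grasp_offset is the distance from the TCP to the grasp point, in m); z points along the fingers, y is the direction in which the jaws open and shut (so a half turn about z gives the same grasp; the last joint's range is limited). The gripper opens to 85 mm and grips with 20 to 120 N. Pads are 22 mm wide; open, the fingers measure 114 mm over their backs; the gripper's body (76 mm by 85 mm) begins 54 mm behind the grasp point. The pads swing forward as they close: fully open they stand 13 mm farther back than shut.
Start: joints at [-82.391, 22.827, 2.584, 88.041, -1.071, 69.15, -2.905], TCP at [0.149, 0.633, 0.231] pointing down, gripper open.
Joint ranges: [-161.44, 161.44], [-28.35, 127.94], [-78.24, 83.42], [0, 140.83], [-78.03, 258.03], [13.02, 114.36], [-168.23, 168.23]. Speed limits (degrees/s): [147.25, 147.25, 180, 180, 180, 180, 180].

## Interface

Orientations are given as [roll, pitch, yaw] about the fixed x, y, z axes, in that order (R = Rz(yaw) Ry(pitch) Rx(roll)).
In Python, from station import bot gives the robot as it stands. The module is installed in compiled form; this text tells all that it offers.
- The arm moves only by the tool send_rows, never from a script. Its argument "steps" is a list of rows, each a list of 7 numbers: the shift along the tool's x, y, z in cm, then the turn, a rotation vector about the tool's x, y, z in rad, then the closure, from 0 (fully open) to 1 (shut). In form: [[x, y, z, wx, wy, wz, grip], ...]. A call has 1 to 12 rows; each row is the pose to reach, as a shift and turn from the pose commanded when the call began, along the tool's axes at that moment; what a row does not reach only later rows make up. A row lasts 1/8 s, in which the tool goes at most 62.5 mm and 10.7 degrees, less where a joint would pass 70% of its speed; a pose out of reach is approached as far as the arm can. A call with a gripper value outside its range is refused whole. The fingers move at their own pace and stop on an object; "squeeze" is the grip in N (left out, the last holds). Time passes only in rows, so rows that repeat a pose let the fingers close. It gives the time, the measured TCP pose, the force and the opening at its end, in the units of the state.
- bot.state(): the state, without advancing time (a new reading comes with each control period).
- bot.capture(name): name is "side" or "top" or "wrist"; returns a dict with "frame" (384x512x3 uint8, blue, green, red), "camera_matrix" (3x3 intrinsics, pixels), "pose" (4x4, takes a point from camera to world coordinates). Camera axes: x right, y down, z forward; pixel columns grow to the right and rows downward; lengths in m; the calibration is good to about 2 mm. A picture is of the moment at which its call begins. There is no depth.
- bot.sign_off(): hands the job in, once; it reports no verdict.
The state is a dict: "time_s": time; "q": joint angles; "dq": joint speeds; "effort": joint torques, N m; "tcp_pos": TCP position; "eef_rot": TCP orientation; "force": force on the tool from outside, world axes, zero at the start; "moment": the same for the moment, N m; "finger_gap": finger opening in m.
Only numpy, scipy, OpenCV 4.12 (cv2) and the standard library are available. Lean on these libraries where they do the work, as an engineer would, in place of code of your own. Each camera call takes 0.05 s, during which the arm holds its last target.

## Task

The yellow mustard bottle belongs in the cart's sauce bay, under the serving shelf, between the red and the white bottle. Gently nudge the row apart there, slip the yellow bottle in, and leave all five standing upright in one row on the steel floor of the bay. Do not ram the row into its end boards, tip no bottle over, and leave the other things on the cart alone.

Things in the scene. Friction and masses are not known exactly. Their poses are not given: they have to be found in the camera images.
- yellow: the mustard: yellow squeeze bottle, red cap, loose (0.2 to 0.45 kg), on the worktop left or right of the bay's front. Round about z: body 64 mm in diameter up to 88 mm above its underside, shoulder narrowing to 36 mm at 104 mm, screw cap 32 mm in diameter from 110 to 146 mm (the place to grip), slim nozzle up to 168 mm. Origin at the centre of its underside; z up.
- red: squeeze bottle like the yellow one, same size, red with a white cap and nozzle, loose. Origin at the centre of its underside; z up. Always stands next to the white one, in the middle of the row, on either side of it.
- white: squeeze bottle like the yellow one, same size, cream white with a blue cap and nozzle, loose. Origin at the centre of its underside; z up. Always stands next to the red one, in the middle of the row.
- maroon: squeeze bottle like the yellow one, same size, dark maroon with a red cap and nozzle, loose. Origin at the centre of its underside; z up. One end of the row.
- green: squeeze bottle like the yellow one, same size, green with a white cap and nozzle, loose. Origin at the centre of its underside; z up. The other end of the row.
- bay: the sauce bay, fixed, white-painted wood: two low blue cleats, two posts and a serving shelf, holding a lift-out sauce tray with the row of bottles. Origin on the worktop below the row's middle line; y runs along the row, x into the bay, away from the robot, z up. The four bottles start in one close row (gaps of 0.5 to 2.5 mm) anywhere along the tray; one end alone may not have the room.
- bay_floor (a point): middle of the bay at the height of the tray's smooth steel floor, 6 mm above the worktop; axes as the bay's. The floor is 70 mm deep (x -35 to 35 mm) and 327 mm long between the end boards: five bottles fit with 7 mm to spare. Plastic slides on it easily (friction about 0.25). Between the caps of touching neighbours 32 mm are free.
- bay_lip (a point): on the top edge of the tray's low front lip, at bay x = -39 mm: 8 mm thick, its top 20 mm above the worktop (14 mm above the floor). A bottle must be lifted over it. The tray stands with play between the cleats: its middle, with both end boards, lies up to 8 mm to either side of bay y = 0, not reported, so the end boards must be felt or seen. It resists pushing.
- bay_rail (a point): on the upper of two round steel rails behind the bottles, 8 mm thick, 92 mm above the worktop, at bay x = 39 mm (near side at 35 mm); the other is at 50 mm. The tray's two upright end boards, which stop the row (ease up to them slowly, press lightly), are 15 mm thick, 120 mm high, their inner faces 163.5 mm either side of the tray's middle.
- shelf_edge (a point): middle of the lower front edge of the serving shelf above the row: at bay x = 5 mm, 240 mm above the worktop. The shelf is 18 mm thick, 92 mm deep from there to the back and 420 mm long. It stops a hand that comes straight down on the caps: come in with the hand leaning back towards the robot by 30 to 45 degrees.
- jar: bystander: mayonnaise jar 84 mm across and 124 mm tall, cream with a dark brown lid, on the worktop at the opposite side from the yellow bottle. Leave it alone. Origin at the centre of its underside.
- rolls: bystander: low blue plastic tray 130 x 220 mm (x by y) with three bread rolls, 60 mm high over all, on the worktop beside the bay's -y end. Leave it alone. Origin at the centre of its underside.
- bowls: bystander: stack of white bowls, 116 mm across and 77 mm high, beside the bay's +y end. Leave it alone. Origin at the centre of its underside.

How it is judged:
By the outcome, as a careful person would: the job done as asked, in the order asked, and still so for the second after the job is handed in, with the robot touching nothing.
It also fails if it takes over 70 s, if anything falls off the work surface, if the arm or the gripper's body presses on something with over 40 N, if the wrist force passes 120 N, or if a joint passes its speed limit or range.

## Working session

There is one attempt and no reset: what is moved stays moved. The work goes in short steps, Python scripts to look and compute and a tool call to move; the robot and the scene stay as the last step left them, time stands still between calls to the robot, and variables do not carry over. Pictures are saved under pics/ and viewed, and the job is handed in when it is done.

Besides the shell and the picture viewer there is one more tool, called after "Call:" as name(argument=value, ...), one argument or row to a line, values as JSON. send_rows: Moves the arm, as the interface text tells. Its arguments: {"type":"object","properties":{"steps":{"type":"array","items":{"type":"array","items":{"type":"number"}}},"squeeze":{"type":"number"}},"required":["steps"]}

```bash
mkdir -p pics; cat > h.py <<'E'
import numpy as np, cv2
from station import bot
from scipy.spatial.transform import Rotation as R
def cap(n,f):
    d=bot.capture(n); cv2.imwrite('pics/'+f+'.png',d['frame']); return d
def ray(d,u,v):
    K=d['camera_matrix'];P=d['pose'];r=P[:3,:3]@np.linalg.solve(K,[u,v,1.]);return P[:3,3],r/np.linalg.norm(r)
def onz(d,u,v,z):
    o,r=ray(d,u,v);return o+r*(z-o[2])/r[2]
def proj(d,p):
    P=d['pose'];c=P[:3,:3].T@(np.array(p)-P[:3,3]);k=d['camera_matrix']@c;return k[:2]/k[2]
def tri(d1,a,d2,b):
    o1,r1=ray(d1,*a);o2,r2=ray(d2,*b)
    s=np.linalg.lstsq(np.c_[r1,-r2],o2-o1,rcond=None)[0];p,q=o1+s[0]*r1,o2+s[1]*r2
    return (p+q)/2,np.linalg.norm(p-q)
E
python3 - <<'E'
from h import *
np.set_printoptions(precision=4,suppress=True)
for n in ['side','top','wrist']:
    d=cap(n,n+'0'); print(n,d['camera_matrix'].tolist(),d['pose'])
print(bot.state(),bot.grasp_offset)
E
```

```text
side [[346.4558670420118, 0.0, 252.14149699984574], [0.0, 346.4558670420118, 195.192713391418], [0.0, 0.0, 1.0]] [[ 0.8921 -0.2276  0.3902  0.1494]
 [-0.4516 -0.4693  0.7588 -0.8056]
 [ 0.0104 -0.8532 -0.5215  0.6828]
 [ 0.      0.      0.      1.    ]]
top [[351.1177367289035, 0.0, 259.217675118203], [0.0, 351.1177367289035, 193.7687137322594], [0.0, 0.0, 1.0]] [[-0.0249 -0.9987  0.0453  0.4927]
 [-0.9994  0.0238 -0.0256  0.0109]
 [ 0.0245 -0.0459 -0.9986  1.2434]
 [ 0.      0.      0.      1.    ]]
wrist [[310.63610444672946, 0.0, 255.85833916663057], [0.0, 310.63610444672946, 193.4571436792193], [0.0, 0.0, 1.0]] [[ 0.2287  0.9194  0.3199  0.0669]
 [ 0.9735 -0.2156 -0.0763  0.6509]
 [-0.0012  0.3288 -0.9444  0.3732]
 [ 0.      0.      0.      1.    ]]
{'time_s': 0.15, 'q': array([-82.3909,  22.8617,   2.5797,  88.0952,  -1.0699,  69.1494,
        -2.9045]), 'dq': array([ 0.0116, -0.0841,  0.0047, -0.2107, -0.104 , -0.0072, -0.0912]), 'effort': array([  0.002 , -47.5556,   1.3667, -25.4512,   0.0117,   0.0066,
        -0.    ]), 'tcp_pos': array([0.1492, 0.6322, 0.2305]), 'eef_rot': array([-179.918 ,    0.0068,  166.7267]), 'force': array([-0.6387, -0.1036, -0.2076]), 'moment': array([-0.032 ,  0.0016,  0.0438]), 'finger_gap': 0.08525091174576388} 0.0187
```

View pics/side0.png

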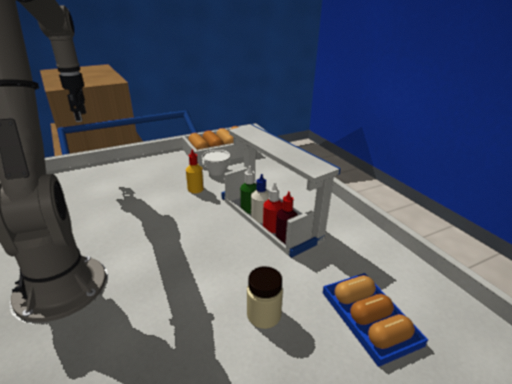

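View pics/top0.png

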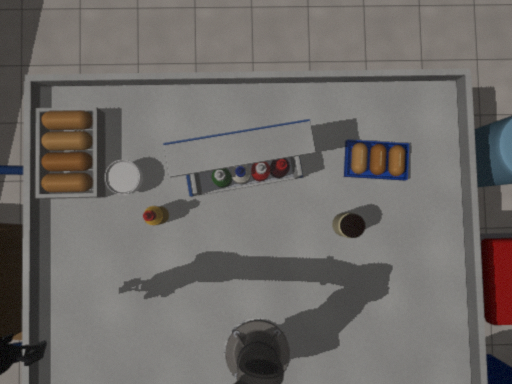

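View pics/wrist0.png

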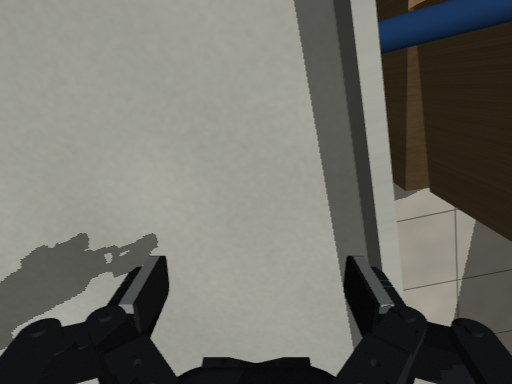

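```bash
python3 - <<'E'
import cv2
a=cv2.imread('pics/top0.png')[110:240,120:330];cv2.imwrite('pics/topz.png',cv2.resize(a,None,fx=3.8,fy=3.8,interpolation=cv2.INTER_CUBIC))
a=cv2.imread('pics/side0.png')[120:260,170:350];cv2.imwrite('pics/sidez.png',cv2.resize(a,None,fx=4,fy=4,interpolation=cv2.INTER_CUBIC))
E
```

```text
(no output)
```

View pics/topz.png

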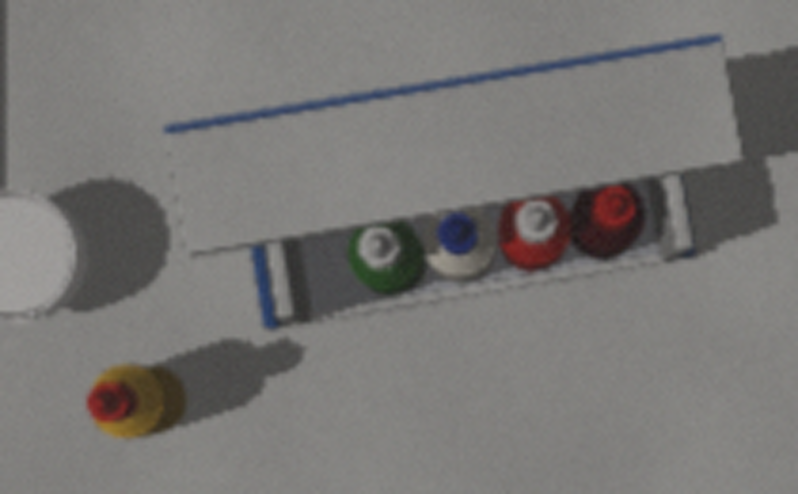

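View pics/sidez.png

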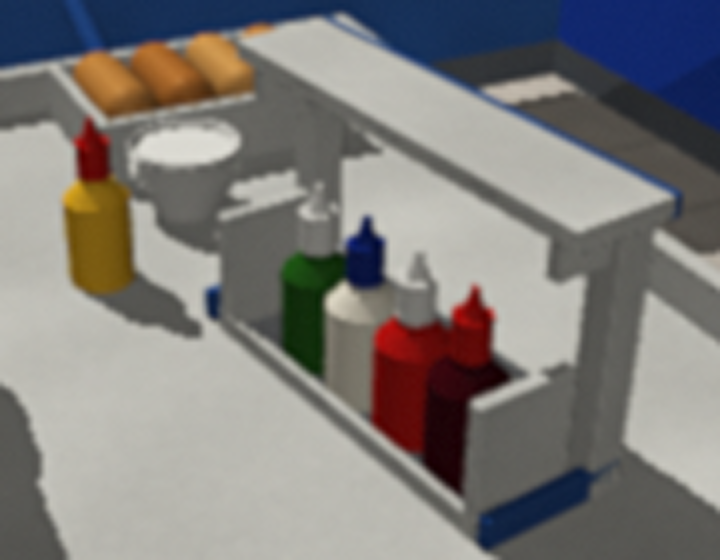

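```bash
cat > m.py <<'E'
from h import *
np.set_printoptions(precision=4,suppress=True)
d=bot.capture('top');s=bot.capture('side')
z=lambda x,y:(120+(x+.5)/3.8-.5,110+(y+.5)/3.8-.5)
zs=lambda x,y:(170+(x+.5)/4-.5,120+(y+.5)/4-.5)
for n,a,b,h in [('green',(380,243),(319,187),.172),('white',(458,226),(366,220),.172),('red',(539,215),(420,255),.172),('maroon',(617,202),(475,290),.172),('yellow',(106,402),(89,122),.166)]:
    p,e=tri(d,z(*a),s,zs(*b)); print(n,onz(d,*z(*a),h),onz(s,*zs(*b),h),'tri',p,e)
for n,a in [('Ltop in near',(294,318)),('L in far',(287,242)),('R in near',(673,247)),('R in far',(664,180))]: print(n,onz(d,*z(*a),.126))
a=onz(d,*z(166,128),.258);b=onz(d,*z(720,38),.258);print(a,b,np.linalg.norm(a-b),'yaw',np.degrees(np.arctan2(*(a-b)[[0,1]])))
a=onz(d,*z(192,253),.258);b=onz(d,*z(742,161),.258);print('front',a,b,(a+b)/2,np.linalg.norm(a-b),np.degrees(np.arctan2(*(a-b)[[0,1]])))
E
python3 m.py
```

```text
green [0.606  0.1028 0.172 ] [0.6051 0.103  0.172 ] tri [0.6056 0.103  0.1719] 0.0008539791092572502
white [0.6183 0.0399 0.172 ] [0.6127 0.0357 0.172 ] tri [0.6173 0.0407 0.1687] 0.0031612776902784977
red [ 0.6258 -0.0256  0.172 ] [ 0.623 -0.031  0.172] tri [ 0.6262 -0.0257  0.1685] 2.5253657899836966e-07
maroon [ 0.635 -0.089  0.172] [ 0.633  -0.0926  0.172 ] tri [ 0.6353 -0.0892  0.1696] 2.619660327841226e-05
yellow [0.4838 0.3245 0.166 ] [0.4811 0.3206 0.166 ] tri [0.4832 0.3254 0.1636] 0.0013439573414598092
Ltop in near [0.5496 0.1796 0.126 ]
L in far [0.6134 0.1844 0.126 ]
R in near [ 0.6019 -0.1395  0.126 ]
R in far [ 0.6589 -0.1335  0.126 ]
[0.6857 0.2516 0.258 ] [ 0.7454 -0.1617  0.258 ] 0.4175726683323785 yaw -8.207460657528715
front [0.5926 0.2337 0.258 ] [ 0.6523 -0.1753  0.258 ] [0.6224 0.0292 0.258 ] 0.41332134728300685 -8.304412378381471
```

```bash
cat >> h.py <<'E'
YAW=8.4; O=np.array([.6175,.0285,0])
def axes():
    c,s=np.cos(np.radians(YAW)),np.sin(np.radians(YAW)); return np.array([c,s,0]),np.array([-s,c,0]),np.array([0,0,1.])
def b2w(p): bx,by,k=axes(); return O+p[0]*bx+p[1]*by+p[2]*k
def w2b(p): 
    q=np.asarray(p)-O; return np.array([q@a for a in axes()])
def Rt(L,dy=0):
    L=np.radians(L);bx,by,k=axes()
    return R.from_euler('z',dy,degrees=True).as_matrix()@np.c_[-np.cos(L)*bx-np.sin(L)*k,by,np.sin(L)*bx-np.cos(L)*k]
def cur():
    s=bot.state();return np.array(s['tcp_pos']),R.from_euler('xyz',s['eef_rot'],degrees=True).as_matrix()
def rel(gp,M,tcp=False):   # gp = grasp point world
    t=np.array(gp)+(0 if tcp else bot.grasp_offset*M[:,2]); p,C=cur()
    return np.r_[C.T@(t-p)*100, R.from_matrix(C.T@M).as_rotvec()]
def where():
    s=bot.state();p,C=cur();g=p-bot.grasp_offset*C[:,2]
    print('t',round(s['time_s'],2),'grasp bay mm',(w2b(g)*1000).round(1),'F bay',[round(float(s['force']@a),1) for a in axes()],'gap mm',round(s['finger_gap']*1000,1),'z',C[:,2].round(2))
np.set_printoptions(precision=4,suppress=True)
E
python3 - <<'E'
from h import *
where()
print(rel(b2w([-.16,.012,.27]),Rt(40)))
E
```

```text
t 0.25 grasp bay mm [-375.   665.8  249.5] F bay [0.7, -0.4, 0.1] gap mm 85.4 z [-0. -0. -1.]
[-45.2473 -52.3746  -2.4377  -0.1329  -0.6897  -0.3624]
```

Call:
send_rows(
  steps=[
    [-45.2,-52.4,-2.4,-0.133,-0.69,-0.362,0.4],
    [-45.2,-52.4,-2.4,-0.133,-0.69,-0.362,0.4],
    [-45.2,-52.4,-2.4,-0.133,-0.69,-0.362,0.4],
    [-45.2,-52.4,-2.4,-0.133,-0.69,-0.362,0.4],
    [-45.2,-52.4,-2.4,-0.133,-0.69,-0.362,0.4],
    [-45.2,-52.4,-2.4,-0.133,-0.69,-0.362,0.4],
    [-45.2,-52.4,-2.4,-0.133,-0.69,-0.362,0.4],
    [-45.2,-52.4,-2.4,-0.133,-0.69,-0.362,0.4],
    [-45.2,-52.4,-2.4,-0.133,-0.69,-0.362,0.4],
    [-45.2,-52.4,-2.4,-0.133,-0.69,-0.362,0.4],
    [-45.2,-52.4,-2.4,-0.133,-0.69,-0.362,0.4],
    [-45.2,-52.4,-2.4,-0.133,-0.69,-0.362,0.4],
  ],
)

```text
time_s: 1.75
tcp_pos: [0.4549, 0.0461, 0.2556]
eef_rot: [-179.9, 40.2, -171.9]
force: [0.9, 0.5, 0.0]
finger_gap: 0.0511
```

```bash
python3 - <<'E'
from h import *
cap('wrist','w1');where(); print(bot.state()['q'])
print(rel(b2w([-.16,.012,.27]),Rt(40)))
E
```

```text
t 1.8 grasp bay mm [-170.4   29.4  268.1] F bay [-0.8, -8.5, -0.7] gap mm 51.2 z [ 0.64  0.08 -0.77]
[-36.6711 -22.978   18.3976 139.7859  32.5723  25.6459  54.625 ]
[-0.9611 -1.6785  0.5477 -0.0148 -0.0012 -0.0235]
```

View pics/w1.png

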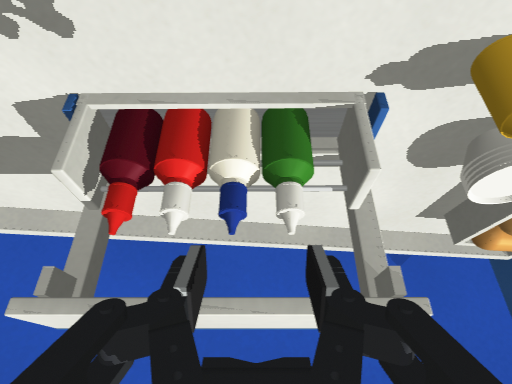

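```bash
python3 - <<'E'
from h import *
d=cap('wrist','w2');where()
a=d['frame'][80:250,40:420];cv2.imwrite('pics/w2z.png',cv2.resize(a,None,fx=2.1,fy=2.1,interpolation=cv2.INTER_CUBIC))
for n,u in [('maroon',(115,233)),('red',(172,233)),('white',(233,233)),('green',(292,234))]: print(n,(w2b(onz(d,*u,.173))*1000).round(1))
E
```

```text
t 1.85 grasp bay mm [-171.1   35.4  267.9] F bay [-0.3, 0.6, 0.2] gap mm 51.1 z [ 0.64  0.08 -0.77]
maroon [  -9.6 -127.2  173. ]
red [ -7.3 -65.9 173. ]
white [ -5.   -0.1 173. ]
green [  0.1  64.  173. ]
```

View pics/w2z.png

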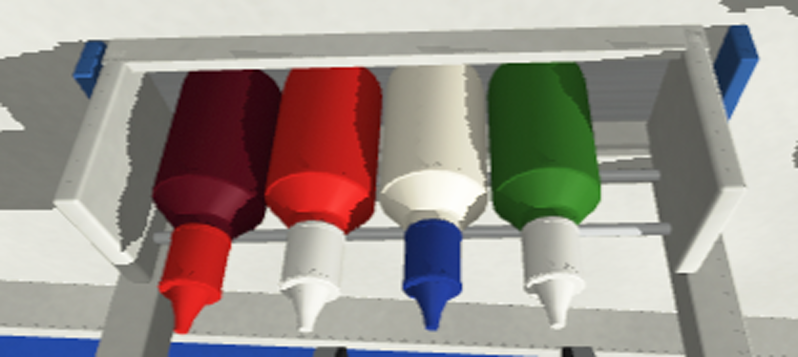

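Call:
send_rows(
  steps=[
    [0,0,0,0,0,0,0.4],
    [0,0,0,0,0,0,0.4],
    [0,0,0,0,0,0,0.4],
    [0,0,0,0,0,0,0.4],
  ],
)

```text
time_s: 2.35
tcp_pos: [0.4534, 0.0519, 0.2542]
eef_rot: [180.0, 40.0, -171.5]
force: [-0.3, -0.7, 1.0]
finger_gap: 0.0513
```

```bash
python3 - <<'E'
from h import *
d=cap('wrist','w3');where();where();print(bot.state()['q'],bot.state()['dq'])
for n,u in [('maroon',(115,233)),('red',(172,233)),('white',(233,233)),('green',(292,234))]: print(n,(w2b(onz(d,*u,.173))*1000).round(1))
E
```

```text
t 2.4 grasp bay mm [-170.9   46.8  268.5] F bay [-0.5, 0.1, 0.8] gap mm 51.4 z [ 0.64  0.1  -0.77]
t 2.4 grasp bay mm [-170.9   46.8  268.5] F bay [-0.5, 0.1, 0.8] gap mm 51.4 z [ 0.64  0.1  -0.77]
[-37.2551 -22.8556  16.5957 139.9288  32.5321  25.6237  53.8852] [ 0.2176  0.0212  0.5638 -0.0087 -0.0593 -0.0335  0.0176]
maroon [  -2.5 -106.2  173. ]
red [ -2.6 -44.2 173. ]
white [ -2.7  22.1 173. ]
green [ -0.1  86.7 173. ]
```

View pics/w3.png

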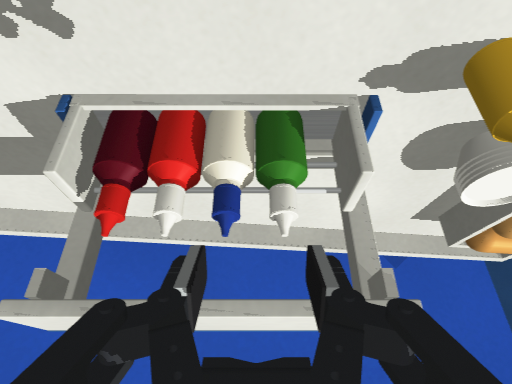

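```bash
python3 - <<'E'
from h import *
d=cap('wrist','w4')
a=d['frame'][80:250,20:400];cv2.imwrite('pics/w4z.png',cv2.resize(a,None,fx=2.1,fy=2.1,interpolation=cv2.INTER_CUBIC))
for n,u in [('maroon',(106,235)),('red',(164.5,235)),('white',(226,235)),('green',(285,236))]: print(n,(w2b(onz(d,*u,.173))*1000).round(1))
E
```

```text
maroon [   2.8 -118.6  173. ]
red [  2.8 -54.2 173. ]
white [  2.7  13.7 173. ]
green [  5.5  79.1 173. ]
```

View pics/w4z.png

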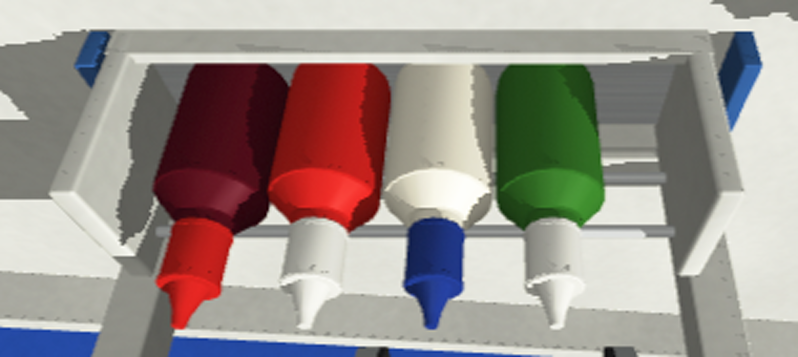

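```bash
python3 - <<'E'
from h import *
d=bot.capture('wrist')
z=lambda x,y:(20+(x+.5)/2.1-.5,80+(y+.5)/2.1-.5)
for p in [(52,192),(75,195),(120,256),(718,190),(742,190),(682,273)]: print(p,(w2b(onz(d,*z(*p),.126))*1000).round(1))
print('cap white',rel(b2w([-.05,.0135,.195]),Rt(40)),rel(b2w([0.001,.0135,.134]),Rt(40)))
E
```

```text
(52, 192) [ -52.7 -170.7  126. ]
(75, 195) [ -50.1 -160.9  126. ]
(120, 256) [  11.3 -169.   126. ]
(718, 190) [-54.6 154.5 126. ]
(742, 190) [-54.6 166.3 126. ]
(682, 273) [ 32.2 158.5 126. ]
cap white [-4.5279 -3.2998 13.4023  0.0012  0.0006  0.    ] [-4.5093 -3.3089 21.3534  0.0012  0.0006  0.    ]
```

Call:
send_rows(
  steps=[
    [-4.5,-3.3,6,0,0,0,0.4],
    [-4.5,-3.3,12,0,0,0,0.4],
    [-4.5,-3.3,13.4,0,0,0,0.4],
    [-4.5,-3.3,13.4,0,0,0,0.4],
    [-4.5,-3.3,13.4,0,0,0,0.4],
    [-4.5,-3.3,13.4,0,0,0,0.4],
  ],
)

```text
time_s: 3.25
tcp_pos: [0.5714, 0.0392, 0.1861]
eef_rot: [179.9, 40.1, -171.2]
force: [-0.5, -0.6, 0.6]
finger_gap: 0.0513
```

```bash
python3 - <<'E'
from h import *
d=cap('wrist','w5');where()
print('cap white',rel(b2w([0.001,.0135,.134]),Rt(40)),bot.state()['q'])
E
```

```text
t 3.3 grasp bay mm [-55.9  17.5 200.9] F bay [-0.0, 0.8, -0.4] gap mm 51.3 z [ 0.64  0.1  -0.76]
cap white [-0.0235 -0.4705  8.7808  0.0063  0.003   0.0047] [-95.7225 -12.0569  83.209  134.2081  62.1407  13.0278  33.3265]
```

View pics/w5.png

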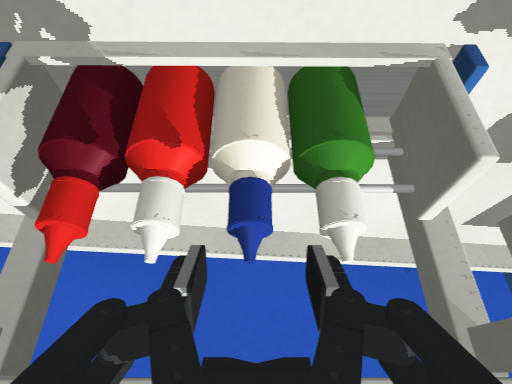

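```bash
python3 - <<'E'
from h import *
where()
print(rel(b2w([-.027,.0135,.168]),Rt(35)),bot.state()['q'])
d=bot.capture('wrist');print((w2b(onz(d,250,261,.173))*1000).round(1),(w2b(onz(d,348,261,.173))*1000).round(1),(w2b(onz(d,152,262,.173))*1000).round(1),(w2b(onz(d,53,261,.173))*1000).round(1))
E
```

```text
t 3.3 grasp bay mm [-55.9  17.5 200.9] F bay [-0.0, 0.8, -0.4] gap mm 51.3 z [ 0.64  0.1  -0.76]
[ 0.0855 -0.4423  4.369   0.0061  0.0903  0.005 ] [-95.7225 -12.0569  83.209  134.2081  62.1407  13.0278  33.3265]
[  4.6  13.4 173. ] [  4.5  80.2 173. ] [  6.9 -53.7 173. ] [   4.9 -120.   173. ]
```

Call:
send_rows(
  steps=[
    [0.1,-0.4,2.2,0,0.09,0,0.4],
    [0.1,-0.4,4.3,0,0.09,0,0.4],
    [0.1,-0.4,4.3,0,0.09,0,0.4],
    [0.1,-0.4,4.3,0,0.09,0,0.4],
  ],
)

```text
time_s: 3.85
tcp_pos: [0.5782, 0.0335, 0.1732]
eef_rot: [179.9, 35.2, -171.9]
force: [-0.1, 0.4, -0.5]
finger_gap: 0.0513
```

```bash
python3 - <<'E'
from h import *
where();cap('side','s6')
print(rel(b2w([.002,.0135,.133]),Rt(35)),bot.state()['q'])
d=cap('wrist','w6')
E
```

```text
t 3.85 grasp bay mm [-48.9  10.7 188.5] F bay [-0.0, 0.4, -0.5] gap mm 51.3 z [ 0.57  0.08 -0.82]
[-0.9635  0.2947  7.4571 -0.0015  0.0038 -0.0033] [-104.3059  -28.3075   83.247   130.6716   69.7626   32.5899   30.2674]
```

View pics/s6.png

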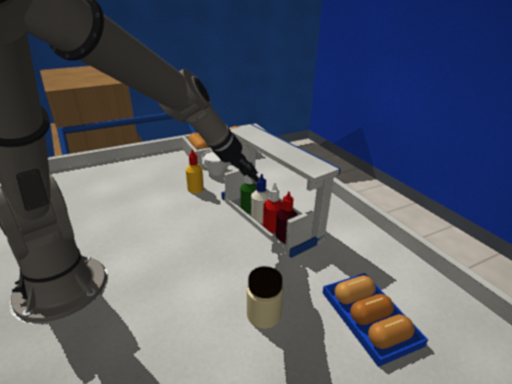

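View pics/w6.png

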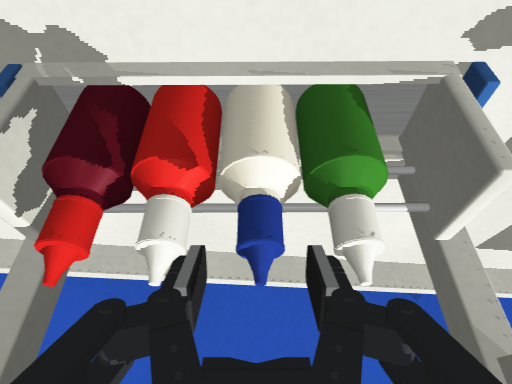

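```bash
python3 - <<'E'
from h import *
where()
print(rel(b2w([-.10,.0135,.25]),Rt(35)),rel(b2w([-.10,.0135,.37]),Rt(10)),bot.state()['q'])
E
```

```text
t 3.95 grasp bay mm [-48.9  10.9 188.2] F bay [-0.5, -0.8, -0.0] gap mm 51.1 z [ 0.57  0.08 -0.82]
[ 0.6183  0.2505 -7.9939 -0.0015  0.0036 -0.003 ] [ -5.5102   0.2533 -17.977   -0.0009   0.4399  -0.0033] [-104.3527  -28.3053   83.2763  130.6712   69.7753   32.5972   30.255 ]
```

Call:
send_rows(
  steps=[
    [0.6,0.2,-4,0,0,0,0.4],
    [0.6,0.2,-8,0,0,0,0.4],
    [-2,0.2,-13,0,0.15,0,0.4],
    [-5.5,0.2,-18,0,0.3,0,0.4],
    [-5.5,0.2,-18,0,0.44,0,0.4],
    [-5.5,0.2,-18,0,0.44,0,0.4],
    [-5.5,0.2,-18,0,0.44,0,0.4],
  ],
)

```text
time_s: 4.82
tcp_pos: [0.519, 0.0286, 0.3505]
eef_rot: [-179.9, 9.9, -171.6]
force: [-0.8, -0.0, -0.2]
finger_gap: 0.051
```

```bash
python3 - <<'E'
from h import *
where();print(bot.state()['q'])
E
```

```text
t 4.83 grasp bay mm [-100.7   14.5  368.9] F bay [-0.8, 0.1, -0.2] gap mm 51.0 z [ 0.17  0.02 -0.99]
[-94.9594 -18.6303  71.5052 103.6219  21.0891  73.4455  71.0133]
```

```bash
python3 - <<'E'
from h import *
print(rel([.36,-.42,.37],Rt(5,-50)))
E
```

```text
[ 21.8247 -42.1874  -3.8599   0.1122   0.0811   0.8653]
```

Call:
send_rows(
  steps=[
    [3.6,-7,-0.6,0.02,0.01,0.15,0.4],
    [7.2,-14,-1.2,0.04,0.03,0.3,0.4],
    [11,-21,-2,0.06,0.04,0.43,0.4],
    [14.5,-28,-2.6,0.07,0.05,0.57,0.4],
    [18,-35,-3.2,0.09,0.07,0.72,0.4],
    [21.8,-42.2,-3.9,0.11,0.08,0.865,0.4],
    [21.8,-42.2,-3.9,0.11,0.08,0.865,0.4],
    [21.8,-42.2,-3.9,0.11,0.08,0.865,0.4],
    [21.8,-42.2,-3.9,0.11,0.08,0.865,0.4],
  ],
)

```text
time_s: 5.95
tcp_pos: [0.3589, -0.4235, 0.3507]
eef_rot: [179.7, 4.9, 138.1]
force: [0.0, 0.3, 0.1]
finger_gap: 0.0514
```

```bash
python3 - <<'E'
from h import *
where();print(bot.state()['q'])
print(rel(b2w([-.10,.0135,.37]),Rt(10)))
E
```

```text
t 5.95 grasp bay mm [-323.  -408.2  369.3] F bay [0.1, 0.3, 0.1] gap mm 51.4 z [ 0.07 -0.05 -1.  ]
[-62.0744 -28.2096  83.1055  95.8172  29.6161  83.4396  67.0581]
[18.1203 44.3297 -1.3917 -0.1087 -0.0801 -0.8718]
```

Call:
send_rows(
  steps=[
    [3,7,-0.2,-0.02,-0.01,-0.15,0.4],
    [6,14,-0.4,-0.04,-0.03,-0.3,0.4],
    [9,21,-0.6,-0.06,-0.04,-0.43,0.4],
    [12,28,-0.8,-0.07,-0.05,-0.57,0.4],
    [15,36,-1,-0.09,-0.07,-0.72,0.4],
    [18.1,44.3,-1.4,-0.11,-0.08,-0.87,0.4],
    [18.1,44.3,-1.4,-0.11,-0.08,-0.87,0.4],
    [18.1,44.3,-1.4,-0.11,-0.08,-0.87,0.4],
  ],
)

```text
time_s: 6.95
tcp_pos: [0.5188, 0.0346, 0.3505]
eef_rot: [-179.9, 9.9, -171.1]
force: [-0.6, -0.4, -0.3]
finger_gap: 0.0512
```

```bash
python3 - <<'E'
from h import *
where();print(bot.state()['q'])
print(rel(b2w([.05,.0,.45]),Rt(10)))
E
```

```text
t 6.95 grasp bay mm [-100.    20.5  368.9] F bay [-0.7, -0.3, -0.3] gap mm 51.2 z [ 0.17  0.03 -0.99]
[-90.4957 -12.9397  71.6251 103.5609  14.7226  71.1737  77.0194]
[-16.1521  -2.1876  -5.4172   0.0006  -0.0021   0.0089]
```

```bash
cat > fk.py <<'E'
import numpy as np
from scipy.optimize import least_squares
from scipy.spatial.transform import Rotation as R
import itertools
D=[([-82.3909,22.8617,2.5797,88.0952,-1.0699,69.1494,-2.9045],[.1492,.6322,.2305],[-179.918,.0068,166.7267]),
([-37.2551,-22.8556,16.5957,139.9288,32.5321,25.6237,53.8852],[.4534,.0519,.2542],[180,40,-171.5]),
([-95.7225,-12.0569,83.209,134.2081,62.1407,13.0278,33.3265],[.5714,.0392,.1861],[179.9,40.1,-171.2]),
([-104.3059,-28.3075,83.247,130.6716,69.7626,32.5899,30.2674],[.5782,.0335,.1732],[179.9,35.2,-171.9]),
([-94.9594,-18.6303,71.5052,103.6219,21.0891,73.4455,71.0133],[.519,.0286,.3505],[-179.9,9.9,-171.6]),
([-62.0744,-28.2096,83.1055,95.8172,29.6161,83.4396,67.0581],[.3589,-.4235,.3507],[179.7,4.9,138.1]),
([-90.4957,-12.9397,71.6251,103.5609,14.7226,71.1737,77.0194],[.5188,.0346,.3505],[-179.9,9.9,-171.1])]
def fk(q,p,s):
    q=np.radians(q)
    Z=lambda a:R.from_euler('z',a).as_matrix(); Y=lambda a:R.from_euler('y',a).as_matrix()
    M=Z(s[0]*q[0]+p[0])@Y(q[1]+p[10]); x=np.array([0,0,p[4]])
    M=M@Z(s[1]*q[2]+p[1]); x=x+M@[p[5],0,p[6]]
    M=M@Y(q[3]+p[11])@Z(s[2]*q[4]+p[2]); x=x+M@[p[7],0,p[8]]
    M=M@Y(q[5]+p[12]); M=M@Z(s[3]*q[6]+p[3]); x=x+M@[0,0,p[9]]
    return x,M
def fk2(q,p,s):
    # with elbow offset after j4 & wrist offset after j6
    q=np.radians(q)
    Z=lambda a:R.from_euler('z',a).as_matrix(); Y=lambda a:R.from_euler('y',a).as_matrix()
    M=Z(s[0]*q[0]+p[0])@Y(q[1]+p[10]); x=np.array([0,0,p[4]])
    M=M@Z(s[1]*q[2]+p[1]); x=x+M@[p[5],0,p[6]]
    M=M@Y(q[3]+p[11]); x=x+M@[p[7],0,0]; M=M@Z(s[2]*q[4]+p[2]); x=x+M@[p[13],0,p[8]]
    M=M@Y(q[5]+p[12]); x=x+M@[p[14],0,0]; M=M@Z(s[3]*q[6]+p[3]); x=x+M@[0,0,p[9]]
    return x,M
def res(p,s):
    r=[]
    for q,t,e in D:
        x,M=fk2(q,p,s); r+=list((x-t)*5)
        r+=list(R.from_matrix(M.T@R.from_euler('xyz',e,degrees=True).as_matrix()).as_rotvec())
    return np.r_[r,p[10:]*.02]
if __name__=='__main__':
    best=[]
    rng=np.random.default_rng(0)
    for s in itertools.product([1,-1],repeat=4):
        for o in itertools.product([0,np.pi],repeat=4):
            p0=np.r_[o,.3,.0,.35,0,.35,.25,0,0,0,0,0]
            f=least_squares(res,p0,args=(s,),max_nfev=40); best.append((f.cost,s,f.x))
    best.sort(key=lambda b:b[0])
    for b in best[:3]:
        f=least_squares(res,b[2],args=(b[1],)); print(f.cost,b[1],f.x.round(4))
    np.savez('fk.npz',p=f.x,s=b[1])
E
time python3 fk.py
```

```text
0.004052930614845598 (-1, -1, -1, -1) [-4.7600e-02  5.0000e-04 -2.8000e-02  1.5479e+00  3.2570e-01  1.4000e-03
  5.4390e-01  1.4100e-02  5.1280e-01  3.7800e-01 -2.7600e-02  4.1300e-02
 -2.5100e-02  2.1800e-02  1.0000e-02]
0.004052930614846067 (-1, -1, -1, -1) [ 6.2355e+00  5.0000e-04 -2.8000e-02  1.5479e+00  3.2570e-01  1.4000e-03
  5.4390e-01  1.4100e-02  5.1280e-01  3.7800e-01 -2.7600e-02  4.1300e-02
 -2.5100e-02  2.1800e-02  1.0000e-02]
0.004052930614846415 (-1, -1, -1, -1) [ 6.2355e+00  5.0000e-04 -2.8000e-02  7.8310e+00  3.2570e-01  1.4000e-03
  5.4390e-01  1.4100e-02  5.1280e-01  3.7800e-01 -2.7600e-02  4.1300e-02
 -2.5100e-02  2.1800e-02  1.0000e-02]
real	7m19.863s
user	7m17.888s
sys	0m0.090s
```

```bash
cat > fit2.py <<'E'
from fk import *
s=(-1,-1,-1,-1)
def full(v): # o1, d1,e,L1,e2,L2,w,w2,L3
    return np.array([v[0],0,0,np.pi/2,v[1],v[2],v[3],v[4],v[5],v[6],0,0,0,v[7],v[8]])
def r(v): return res(full(v),s)
for loss in ['linear','soft_l1']:
    f=least_squares(r,[-.05,.33,0,.54,.0,.51,.378,0,0],loss=loss,f_scale=.01)
    print(loss,f.cost,f.x.round(4)); print(r(f.x)[:42].reshape(7,6).round(4))
np.save('fkv.npy',f.x)
E
python3 fit2.py
```

```text
linear 0.01801352925415404 [-0.0453  0.2608 -0.0248  0.4957 -0.0472  0.4916  0.3267  0.0444 -0.0269]
[[-0.0593  0.0472 -0.0157 -0.     -0.0001 -0.0453]
 [ 0.0203  0.0858 -0.0249 -0.0286  0.0006 -0.035 ]
 [-0.018  -0.0361  0.0155 -0.0292  0.0014 -0.0353]
 [ 0.0014 -0.0314  0.0252 -0.0264  0.0003 -0.036 ]
 [-0.0161  0.0248 -0.0032 -0.0073  0.0005 -0.0448]
 [-0.0318  0.0014  0.0165 -0.0033  0.0008 -0.046 ]
 [-0.0113  0.0356 -0.0133 -0.007  -0.0005 -0.0444]]
soft_l1 0.005844969324838751 [-0.0225  0.202  -0.0173  0.4608 -0.1057  0.4708  0.2749  0.0633 -0.0394]
[[-0.1341  0.0661 -0.0039 -0.     -0.     -0.0225]
 [ 0.003   0.1397 -0.005  -0.014   0.0005 -0.0175]
 [-0.0175 -0.0083  0.0023 -0.0145  0.0013 -0.0179]
 [ 0.0268 -0.0002  0.0061 -0.0133  0.0003 -0.0174]
 [-0.01    0.0549  0.0025 -0.0034  0.0005 -0.0223]
 [-0.009  -0.0051  0.0015 -0.0013  0.0007 -0.0233]
 [-0.0114  0.0734 -0.0034 -0.003  -0.0004 -0.0219]]
```

```bash
cat > kin.py <<'E'
import numpy as np
from fk import D,R
def chain(q):
    q=np.radians(q);Z=lambda a:R.from_euler('z',a).as_matrix();Y=lambda a:R.from_euler('y',a).as_matrix()
    M1=Z(-q[0]);M2=M1@Y(q[1]);M3=M2@Z(-q[2]);M4=M3@Y(q[3]);M5=M4@Z(-q[4]);M6=M5@Y(q[5]);M7=M6@Z(-q[6]+np.pi/2)
    return M1,M2,M3,M4,M5,M6,M7
def A(q):
    M=chain(q);return np.c_[M[0],M[2],M[4],M[5][:,[0,2]]]
def fitv(D=D,lam=1e-4):
    a=np.vstack([A(q) for q,_,_ in D]);b=np.concatenate([t for _,t,_ in D])
    return np.linalg.solve(a.T@a+lam*np.eye(a.shape[1]),a.T@b),a,b
if __name__=='__main__':
    v,a,b=fitv();np.set_printoptions(precision=4,suppress=True);print(v);print((a@v-b).reshape(-1,3));print(np.linalg.svd(a)[1])
    np.save('v.npy',v)
E
python3 kin.py
```

```text
[-0.0001 -0.0116  0.2551  0.0014 -0.0305  0.5218 -0.0004 -0.0006  0.4766
  0.0006  0.3358]
[[ 0.     -0.     -0.0003]
 [ 0.     -0.0001  0.0001]
 [ 0.      0.0001  0.0002]
 [-0.0002  0.     -0.0003]
 [ 0.     -0.      0.0001]
 [ 0.      0.      0.0002]
 [-0.     -0.0001  0.0001]]
[5.1759 5.0215 4.3778 1.2609 1.1752 1.0314 0.9119 0.8301 0.381  0.306
 0.1897]
```

```bash
cat > ik.py <<'E'
from h import *
import kin
from scipy.optimize import least_squares
V=np.load('v.npy')
lo=np.array([-161.44,-28.35,-78.24,0,-78.03,13.02,-168.23]);hi=np.array([161.44,127.94,83.42,140.83,258.03,114.36,168.23])
def fk(q): return kin.A(q)@V, kin.chain(q)[6]
def ik(t,M,q0,q3=None):
    l,h=lo.copy(),hi.copy()
    if q3 is not None: l[2]=q3-.01;h[2]=q3+.01; q0=np.array(q0,float);q0[2]=q3
    def r(q):
        x,C=fk(q);return np.r_[(x-t)*3,R.from_matrix(C.T@M).as_rotvec()]
    f=least_squares(r,np.clip(q0,l+1e-3,h-1e-3),bounds=(l,h));return f.x,np.abs(f.fun).max()
def tgt(b,L,dy=0):
    M=Rt(L,dy);return b2w(np.array(b)/1000)+bot.grasp_offset*M[:,2],M
E
python3 - <<'E'
from ik import *
for L in (30,35,40):
  for b in ([0,13,134],[0,60,134],[0,-70,134],[-80,0,180],[0,0,155]):
    t,M=tgt(b,L);out=[]
    for q3 in (-70,-50,-30,-15,0,15,30,50,70):
        best=min((ik(t,M,g,q3) for g in ([-5,10,0,110,0,30,90],[-60,10,50,110,30,30,60])),key=lambda a:a[1])
        if best[1]<2e-3: out.append((q3,best[0].round(0).tolist()))
    print(L,b,[o[0] for o in out],out[len(out)//2] if out else '')
E
```

```text
Still running in the background as job /tmp/bash_jobs.1000/3fb0e9bbbbb5 (pid 1040). You'll get a notice when it ends.
```

Edit , replacing
```

```
with
```

```

```bash
cat /tmp/bash_jobs.1000/3fb0e9bbbbb5/stdout; nproc; time python3 -c "
import sys;sys.path.insert(0,'.')
import numpy as np,time
from scipy.spatial.transform import Rotation as R
t=time.time()
for i in range(1000): R.from_euler('z',.1).as_matrix()
print(time.time()-t)"
```

```text
4
0.013346672058105469
real	0m0.885s
user	0m1.056s
sys	0m0.073s
```

```bash
kill -- -$(cat /tmp/bash_jobs.1000/3fb0e9bbbbb5/pid); cat > ik.py <<'E'
from h import *
import kin
V=np.load('v.npy')
lo=np.array([-161.44,-28.35,-78.24,0,-78.03,13.02,-168.23]);hi=np.array([161.44,127.94,83.42,140.83,258.03,114.36,168.23])
def fk(q): return kin.A(q)@V, kin.chain(q)[6]
def err(q,t,M):
    x,C=fk(q); return np.r_[(t-x),0.3*C@R.from_matrix(C.T@M).as_rotvec()]
def jac(q,t,M):
    e0=err(q,t,M);return e0,np.array([-(err(q+np.eye(7)[i]*.05,t,M)-e0)/.05 for i in range(7)]).T
def ik(t,M,q0,q3=None,n=40):
    q=np.array(q0,float); fr=np.ones(7,bool)
    if q3 is not None: q[2]=q3; fr[2]=False
    for _ in range(n):
        e,J=jac(q,t,M)
        if np.abs(e).max()<2e-4: break
        J=J[:,fr];d=J.T@np.linalg.solve(J@J.T+1e-9*np.eye(6),e);d*=min(1,15/np.abs(d).max());q[fr]+=d
    return q,np.abs(err(q,t,M)).max()
def ok(q): return bool(np.all(q>lo) and np.all(q<hi))
def tgt(b,L,dy=0):
    M=Rt(L,dy);return b2w(np.array(b)/1000)+bot.grasp_offset*M[:,2],M
E
cat > scan.py <<'E'
from ik import *
for L in (30,35,40):
  for b in ([0,13,134],[0,60,134],[0,-70,134],[-80,0,180],[0,0,155]):
    t,M=tgt(b,L);out=[]
    for q3 in range(-75,84,15):
        for g in ([-5,10,0,110,0,30,90],[-60,10,50,110,30,30,60]):
            q,e=ik(t,M,g,q3)
            if e<1e-3 and ok(q): out.append((q3,q.round(0).tolist()));break
    print(L,b,[o[0] for o in out],out[len(out)//2] if out else '',flush=True)
E
timeout 500 python3 scan.py
```

```text
30 [0, 13, 134] [-75, -60, -45, -30, -15, 15, 30, 45, 60] (-15, [6.0, 15.0, -15.0, 122.0, 16.0, 13.0, 76.0])
30 [0, 60, 134] [-75, -60, -45, -30, -15, 30, 45, 60] (-15, [-0.0, 15.0, -15.0, 123.0, 27.0, 14.0, 60.0])
30 [0, -70, 134] [-75, -60, -45, -30, -15, 0, 15, 30, 45, 60] (0, [3.0, 16.0, 0.0, 121.0, -22.0, 15.0, 121.0])
30 [-80, 0, 180] [-75, -60, -45, -30, -15, 0, 15, 30, 45, 60] (0, [-5.0, 3.0, 0.0, 130.0, -5.0, 18.0, 97.0])
30 [0, 0, 155] [-75, -60, -45, -30, -15, 0, 15, 30, 45, 60, 75] (0, [-6.0, 13.0, 0.0, 121.0, -4.0, 16.0, 96.0])
35 [0, 13, 134] [-75, -60, -45] (-60, [44.0, 24.0, -60.0, 125.0, 75.0, 20.0, 23.0])
35 [0, 60, 134] [-75, -60, -45] (-60, [38.0, 23.0, -60.0, 125.0, 79.0, 23.0, 15.0])
35 [0, -70, 134] [-60] (-60, [54.0, 26.0, -60.0, 123.0, 65.0, 17.0, 42.0])
35 [-80, 0, 180] [] 
35 [0, 0, 155] [-75, -60, -45, 45, 60] (-45, [34.0, 16.0, -45.0, 124.0, 50.0, 13.0, 46.0])
40 [0, 13, 134] [-60] (-60, [44.0, 24.0, -60.0, 128.0, 99.0, 19.0, -0.0])
40 [0, 60, 134] [-75, -60, -45] (-60, [38.0, 23.0, -60.0, 129.0, 99.0, 23.0, -5.0])
40 [0, -70, 134] [-60] (-60, [55.0, 26.0, -60.0, 126.0, 93.0, 13.0, 16.0])
40 [-80, 0, 180] [] 
40 [0, 0, 155] [-75, -60] (-60, [47.0, 20.0, -60.0, 127.0, 89.0, 15.0, 11.0])
```

```bash
python3 - <<'E'
from ik import *
where()
for b in ([-50,13.5,200],[1,13.5,134]): print(rel(b2w(np.array(b)/1000),Rt(30)))
# simulate pinv tracking
q=np.array(bot.state()['q'],float);p0,C0=cur()
for b,L in (([-50,13.5,200],30),([1,13.5,134],30)):
    t,M=tgt(b,L); x,C=fk(q); w=R.from_matrix(C.T@M).as_rotvec()
    for s in np.linspace(0,1,21)[1:]:
        q,_=ik(x+(t-x)*s,C@R.from_rotvec(w*s).as_matrix(),q,n=4)
    print(q.round(1),ok(q))
E
```

```text
t 6.95 grasp bay mm [-100.    20.5  368.9] F bay [-0.7, -0.3, -0.3] gap mm 51.2 z [ 0.17  0.03 -0.99]
[-2.6635 -0.7312 17.3834  0.0021 -0.3512  0.0087]
[-6.5555 -0.77   24.7604  0.0021 -0.3512  0.0087]
[-110.   -10.6   98.3  126.3   27.1   24.    67.5] False
[-138.5  -20.5  125.4  123.4   51.1   20.4   46.8] False
```

```bash
cat > sim.py <<'E'
from ik import *
def step(q,t,M,n=4):
    q=q.copy()
    for _ in range(n):
        fr=np.ones(7,bool)
        e,J=jac(q,t,M)
        if np.abs(e).max()<1e-4: break
        for _ in range(4):
            Jf=J[:,fr];d=np.zeros(7);d[fr]=Jf.T@np.linalg.solve(Jf@Jf.T+1e-9*np.eye(6),e)
            bad=fr&(((q+d>hi)&(d>0))|((q+d<lo)&(d<0)))
            if not bad.any(): break
            if fr.sum()-bad.sum()<5: break
            fr&=~bad
            q[bad]=np.where(d[bad]>0,hi[bad],lo[bad])-np.where(d[bad]>0,.05,-.05); e,J=jac(q,t,M)
        d*=min(1,10/max(np.abs(d).max(),1e-9)); q=np.clip(q+d,lo,hi)
    return q
def go(q,t,M,N=16):
    x,C=fk(q); w=R.from_matrix(C.T@M).as_rotvec()
    for s in np.linspace(0,1,N+1)[1:]: q=step(q,x+(t-x)*s,C@R.from_rotvec(w*s).as_matrix())
    return q,np.abs(err(q,t,M)).max()
E
python3 - <<'E'
from sim import *
q=np.array([-82.3909,22.8617,2.5797,88.0952,-1.0699,69.1494,-2.9045])
for b,L in (([-160,12,270],40),):
    q,e=go(q,*tgt(b,L)); print(q.round(1),e)
q=np.array([-37.2551,-22.8556,16.5957,139.9288,32.5321,25.6237,53.8852])
for b,L in (([-56,17,201],40),([-49,11,188],35),([-100,14,369],10)):
    q,e=go(q,*tgt(b,L)); print(q.round(1),e)
M=Rt(5,-50);q,e=go(q,np.array([.359,-.4235,.3507]),M);print(q.round(1),e)
q,e=go(q,*tgt([-100,20,369],10)); print(q.round(1),e)
E
```

```text
[-54.8 -27.9  34.6 138.8  45.1  31.   48. ] 2.378750441005117e-05
[-95.7 -11.7  83.1 134.1  61.4  13.3  33.5] 9.214367617749186e-06
[-104.4  -28.3   83.4  130.5   69.2   32.6   31. ] 6.641626170442172e-05
[-101.   -27.1   69.5  103.6   29.9   78.    62.6] 2.3765179030244e-07
[-62.2 -28.3  82.9  95.9  30.1  83.6  67. ] 1.3177035232403433e-06
[-90.8 -13.6  71.4 103.6  15.5  71.3  75.8] 1.1651949257618366e-05
```

```bash
cat > srch.py <<'E'
from sim import *
import sys,multiprocessing as mp
q0=np.array([-90.4957,-12.9397,71.6251,103.5609,14.7226,71.1737,77.0194])
def one(seed):
    rng=np.random.default_rng(seed);q=q0;w=[]
    for k in range(rng.integers(1,4)):
        az=np.radians(rng.uniform(-60,60));r=rng.uniform(.42,.75);z=rng.uniform(.36,.65);L=rng.uniform(-35,35);dy=rng.uniform(-90,90)
        t=np.array([r*np.cos(az),r*np.sin(az),z]);M=Rt(L,dy);
        q,e=go(q,t,M,12)
        if e>2e-3: return None
        w.append((t.round(3).tolist(),round(L),round(dy)))
    q,e=go(q,*tgt([-60,13.5,215],30),16)
    return (abs(q[2])+max(0,20-q[5])*2+(e>1e-3)*200,q.round(1).tolist(),w) 
if __name__=='__main__':
    with mp.Pool(4) as p: r=[x for x in p.map(one,range(1200),chunksize=20) if x]
    r.sort(key=lambda a:a[0])
    for x in r[:8]: print(x)
E
OMP_NUM_THREADS=1 timeout 560 python3 srch.py
```

```text
(np.float64(3.187975402070031), [-4.4, 1.8, -3.2, 125.2, -0.8, 23.0, 91.4], [([0.363, -0.387, 0.439], 35, 24), ([0.451, 0.581, 0.566], 19, 34)])
(np.float64(4.982082591479806), [-12.5, 1.6, 5.0, 125.4, -1.5, 23.0, 92.1], [([0.251, 0.418, 0.513], -3, 57), ([0.697, 0.053, 0.471], -32, 87)])
(np.float64(6.234056656269014), [-13.7, 1.6, 6.2, 125.5, -1.6, 23.0, 92.2], [([0.535, 0.188, 0.489], 16, -19), ([0.341, -0.358, 0.384], 32, -27), ([0.558, -0.038, 0.363], 27, -35)])
(np.float64(7.110624045057408), [-0.6, 1.9, -7.1, 125.2, -0.4, 23.0, 91.1], [([0.217, -0.363, 0.432], 27, -35)])
(np.float64(7.743343386255031), [-15.2, 1.6, 7.7, 125.5, -1.7, 23.0, 92.3], [([0.549, 0.078, 0.625], 14, -19), ([0.651, 0.254, 0.505], 31, 84), ([0.442, 0.239, 0.583], 2, 4)])
(np.float64(8.108295273615312), [-15.5, 1.6, 8.1, 125.5, -1.7, 23.0, 92.3], [([0.45, 0.496, 0.566], -29, -82), ([0.519, -0.474, 0.574], 19, 21), ([0.332, -0.497, 0.501], -19, 12)])
(np.float64(9.10179101956674), [-16.5, 1.6, 9.1, 125.5, -1.8, 23.0, 92.4], [([0.343, -0.387, 0.418], 28, -4), ([0.324, -0.298, 0.4], 23, -75)])
(np.float64(9.372291434613881), [-16.8, 1.5, 9.4, 125.5, -1.9, 23.0, 92.5], [([0.372, 0.335, 0.366], 2, -68), ([0.461, -0.247, 0.486], 22, 30), ([0.346, 0.251, 0.561], 32, -32)])
```

```bash
python3 - <<'E'
from sim import *
q0=np.array(bot.state()['q'])
for d in ([0,0,0],[.01,.01,0],[.02,-.02,.02]):
    q,e=go(q0,np.array([.217,-.363,.432])+d,Rt(27,-35),12);q2,e2=go(q,*tgt([-60,13.5,215],30));print(q.round(0),e,q2.round(0),e2)
print(rel(np.array([.217,-.363,.432]),Rt(27,-35),tcp=True))
E
```

```text
[ 17. -28.  30. 112.   5.  67. 110.] 2.268806780233317e-06 [ -1.   2.  -7. 125.  -0.  23.  91.] 4.1256648489612635e-06
[ 17. -28.  28. 113.   5.  67. 108.] 2.3336609195179712e-06 [ -1.   2.  -6. 125.  -0.  23.  91.] 3.58732618976898e-06
[  6. -28.  36. 108.  10.  69. 104.] 3.1100088841444576e-06 [-13.   2.   6. 125.  -2.  23.  92.] 1.4114003337797887e-06
[ 34.0437 -34.6179 -14.1684   0.1958  -0.2889   0.5903]
```

Robust. Send it.

Call:
send_rows(
  steps=[
    [4,-4,-1.7,0.025,-0.035,0.07,0.4],
    [8,-8,-3.4,0.05,-0.07,0.14,0.4],
    [12,-12,-5,0.07,-0.1,0.21,0.4],
    [16,-16,-6.6,0.09,-0.135,0.28,0.4],
    [20,-20,-8.3,0.115,-0.17,0.35,0.4],
    [24,-24,-10,0.14,-0.2,0.42,0.4],
    [28,-28,-11.6,0.16,-0.24,0.49,0.4],
    [34,-34.6,-14.2,0.196,-0.289,0.59,0.4],
    [34,-34.6,-14.2,0.196,-0.289,0.59,0.4],
    [34,-34.6,-14.2,0.196,-0.289,0.59,0.4],
    [34,-34.6,-14.2,0.196,-0.289,0.59,0.4],
    [34,-34.6,-14.2,0.196,-0.289,0.59,0.4],
  ],
)

```text
time_s: 8.45
tcp_pos: [0.2146, -0.3661, 0.4322]
eef_rot: [179.9, 27.0, 152.7]
force: [0.5, 0.7, -0.2]
finger_gap: 0.0513
```

```bash
python3 - <<'E'
from sim import *
q=np.array(bot.state()['q']);print(q,bot.state()['tcp_pos']);
q2,e2=go(q,*tgt([-60,13.5,225],30));print(q2.round(0),e2)
q2,e2=go(q2,*tgt([1,13.5,134],30));print(q2.round(0),e2)
print(rel(b2w([-.06,.0135,.225]),Rt(30)))
E
```

```text
[ 22.5601 -26.3667  27.5251 111.9415   1.6724  66.6057 112.6904] [ 0.2146 -0.3661  0.4322]
[  3.   1. -10. 124.  -0.  24.  91.] 4.6148951327804055e-06
[  1.  15. -10. 122.  10.  13.  82.] 9.298492061902278e-08
[-1.3009 51.6293 25.8232 -0.2955 -0.0498 -0.5468]
```

```bash
python3 - <<'E'
from sim import *
q0=np.array(bot.state()['q'])
for L in (27,):
  q2,e2=go(q0,*tgt([-60,13.5,225],L));print(q2.round(0),e2)
  for b in ([1,13.5,134],[1,60,134],[-60,60,225],[-60,-54,225],[1,-54,134],[1,-70,134],[-60,-70,225],[-130,290,225],[-130,290,134],[-130,290,225],[-100,-5,200],[0,-5,160],[0,-5,134]):
    q2,e2=go(q2,*tgt(b,L));print(b,q2.round(0),e2.round(5))
print(rel(b2w([-.06,.0135,.225]),Rt(27)))
E
```

```text
[  3.   2. -10. 122.   0.  29.  91.] 3.4754676716056143e-06
[1, 13.5, 134] [ -1.  16.  -8. 120.   6.  18.  85.] 4e-05
[1, 60, 134] [-10.  15.  -4. 121.  11.  18.  75.] 1e-05
[-60, 60, 225] [ -8.   2.  -6. 123.   6.  29.  80.] 5e-05
[-60, -54, 225] [  2.   3.  -0. 121.  -9.  29. 107.] 3e-05
[1, -54, 134] [  2.  16.  -2. 119. -11.  18. 108.] 3e-05
[1, -70, 134] [  5.  17.  -3. 118. -12.  19. 111.] 0.0
[-60, -70, 225] [  5.   4.  -2. 120. -11.  30. 110.] 4e-05
[-130, 290, 225] [-21.   2. -28. 122.  30.  38.  29.] 0.0
[-130, 290, 134] [-25.  11. -25. 128.  48.  30.  10.] 8e-05
[-130, 290, 225] [-21.   2. -28. 122.  30.  38.  29.] 7e-05
[-100, -5, 200] [ -1.  -0.  -3. 128.  -4.  25.  97.] 0.0
[0, -5, 160] [ -3.  13.  -3. 119.  -2.  21.  94.] 4e-05
[0, -5, 134] [ -3.  16.  -3. 120.  -2.  17.  94.] 0.0
[-1.2174 51.5792 25.833  -0.281   0.0009 -0.5543]
```

Call:
send_rows(
  steps=[
    [-0.1,5.2,2.6,-0.028,0,-0.055,0.4],
    [-0.2,10.3,5.2,-0.056,0,-0.11,0.4],
    [-0.4,15.5,7.8,-0.084,0,-0.166,0.4],
    [-0.5,20.6,10.3,-0.112,0,-0.222,0.4],
    [-0.6,25.8,12.9,-0.14,0,-0.277,0.4],
    [-0.7,31,15.5,-0.169,0,-0.333,0.4],
    [-0.8,36,18,-0.197,0,-0.39,0.4],
    [-1,41.3,20.7,-0.225,0,-0.443,0.4],
    [-1.2,46.5,23.2,-0.253,0,-0.5,0.4],
    [-1.2,51.6,25.8,-0.281,0,-0.554,0.4],
    [-1.2,51.6,25.8,-0.281,0,-0.554,0.4],
    [-1.2,51.6,25.8,-0.281,0,-0.554,0.4],
  ],
)

```text
time_s: 9.95
tcp_pos: [0.5625, 0.038, 0.2079]
eef_rot: [-179.9, 26.9, -171.2]
force: [-0.0, -0.1, -0.2]
finger_gap: 0.0513
```

```bash
python3 - <<'E'
from ik import *
where();print(bot.state()['q'])
cap('wrist','w7')
print(rel(b2w([-.0,.0135,.134]),Rt(27)),rel(b2w([-.03,.0135,.19]),Rt(27)))
E
```

```text
t 9.95 grasp bay mm [-61.4  17.4 224.6] F bay [-0.0, -0.1, -0.2] gap mm 51.3 z [ 0.45  0.07 -0.89]
[  5.2675   2.1201 -13.5757 122.3326   0.548   28.7234  90.2048]
[-1.2955 -0.3202 10.9282  0.0012 -0.0003  0.0053] [-1.1629 -0.3116  4.5767  0.0012 -0.0003  0.0053]
```

View pics/w7.png

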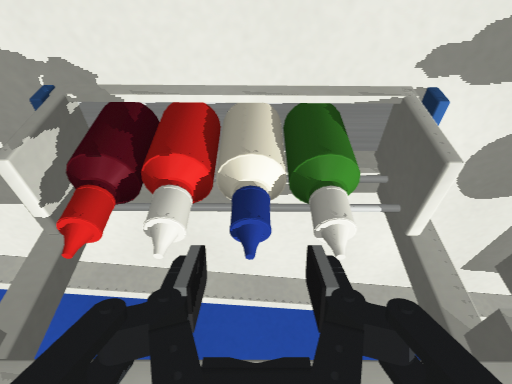

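```bash
python3 - <<'E'
from ik import *
d=cap('wrist','w8');where()
for u in [(250,257),(339,253),(157,256),(68,256)]: print((w2b(onz(d,*u,.173))*1000).round(1))
# cap base centre: blue cap bottom edge z .116 front
E
```

```text
t 10.05 grasp bay mm [-60.9  15.9 226.2] F bay [-0.5, 0.1, 0.2] gap mm 51.4 z [ 0.45  0.07 -0.89]
[  4.7  11.8 173. ]
[ -1.1  76.3 173. ]
[  3.8 -56.4 173. ]
[   4.3 -121.8  173. ]
```

Call:
send_rows(
  steps=[
    [-1.2,-0.3,4.6,0,0,0,0.4],
    [-1.2,-0.3,4.6,0,0,0,0.4],
    [-1.2,-0.3,4.6,0,0,0,0.4],
    [-1.2,-0.3,4.6,0,0,0,0.4],
  ],
)

```text
time_s: 10.55
tcp_pos: [0.5963, 0.0385, 0.1757]
eef_rot: [-179.9, 27.2, -171.3]
force: [0.5, -0.2, -0.3]
finger_gap: 0.0515
```

```bash
python3 - <<'E'
from ik import *
where();cap('wrist','w9')
print(rel(b2w([-.0,.0135,.134]),Rt(27)))
E
```

```text
t 10.55 grasp bay mm [-28.1  13.  192.4] F bay [0.4, -0.3, -0.3] gap mm 51.5 z [ 0.45  0.07 -0.89]
[0.1815 0.0431 6.4661 0.0004 0.0037 0.0051]
```

View pics/w9.png

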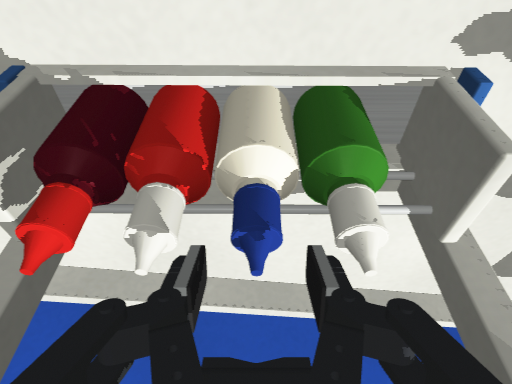

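Call:
send_rows(
  steps=[
    [0.1,0,2,0,0,0,0.4],
    [0.1,0,4,0,0,0,0.4],
    [0.2,0,5.5,0,0,0,0.4],
    [0.2,0,6.4,0,0,0,0.4],
    [0.2,0,6.4,0,0,0,0.4],
  ],
)

```text
time_s: 11.22
tcp_pos: [0.6233, 0.0429, 0.116]
eef_rot: [-179.9, 27.0, -171.3]
force: [0.6, 0.0, 1.4]
finger_gap: 0.0515
```

```bash
python3 - <<'E'
from ik import *
where();cap('wrist','w10');print(bot.state()['q'])
E
```

```text
t 11.22 grasp bay mm [ -0.7  13.4 132.6] F bay [0.6, -0.0, 1.4] gap mm 51.5 z [ 0.45  0.07 -0.89]
[  1.7523  15.6135 -10.7436 120.3954   8.7396  17.3155  83.0856]
```

View pics/w10.png

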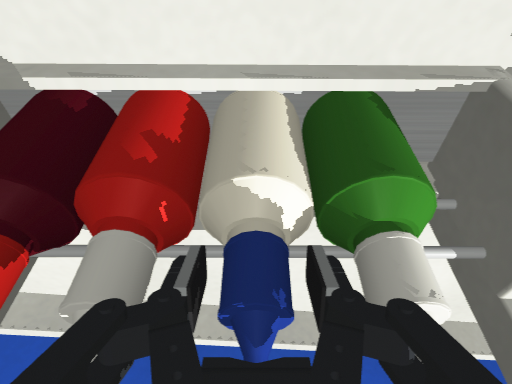

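Call:
send_rows(
  steps=[
    [0,0,0,0,0,0,0.55],
    [0,0,0,0,0,0,0.65],
    [0,0,0,0,0,0,0.75],
    [0,0,0,0,0,0,0.75],
    [0,0,0,0,0,0,0.75],
  ],
  squeeze=30,
)

```text
time_s: 11.9
tcp_pos: [0.624, 0.0429, 0.1172]
eef_rot: [-179.9, 27.2, -171.3]
force: [-1.6, 0.3, 6.2]
finger_gap: 0.0313
```

```bash
python3 - <<'E'
from ik import *
where()
_,C=cur();print(C.T@axes()[1])
E
```

```text
t 11.9 grasp bay mm [ -0.   13.2 133.8] F bay [-1.6, 0.5, 6.2] gap mm 31.3 z [ 0.45  0.07 -0.89]
[-0.0052  1.      0.0009]
```

Call:
send_rows(
  steps=[
    [-0.03,0.2,-0.06,0,0,0,0.75],
    [-0.03,0.6,-0.06,0,0,0,0.75],
    [-0.03,1.0,-0.06,0,0,0,0.75],
    [-0.03,1.4,-0.06,0,0,0,0.75],
    [-0.03,1.8,-0.06,0,0,0,0.75],
    [-0.03,2.2,-0.06,0,0,0,0.75],
    [-0.03,2.6,-0.06,0,0,0,0.75],
    [-0.03,3.0,-0.06,0,0,0,0.75],
    [-0.03,3.4,-0.06,0,0,0,0.75],
    [-0.03,3.6,-0.06,0,0,0,0.75],
  ],
)

```text
time_s: 13.15
tcp_pos: [0.618, 0.0789, 0.1171]
eef_rot: [-179.9, 27.1, -171.2]
force: [0.6, -3.0, 5.1]
finger_gap: 0.0314
```

```bash
python3 - <<'E'
from ik import *
where();cap('wrist','w11')
E
```

```text
t 13.15 grasp bay mm [ -0.6  49.7 133.8] F bay [0.1, -3.1, 5.1] gap mm 31.4 z [ 0.45  0.07 -0.89]
```

View pics/w11.png

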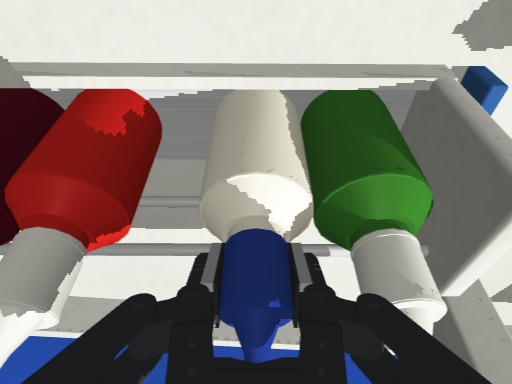

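Call:
send_rows(
  steps=[
    [0,0.2,0,0,0,0,0.75],
    [0,0.4,0,0,0,0,0.75],
    [0,0.6,0,0,0,0,0.75],
    [0,0.7,0,0,0,0,0.75],
    [0,0.8,0,0,0,0,0.75],
    [0,0.8,0,0,0,0,0.75],
  ],
)

```text
time_s: 13.95
tcp_pos: [0.6169, 0.0863, 0.1171]
eef_rot: [-179.9, 27.1, -171.3]
force: [0.1, -2.8, 5.9]
finger_gap: 0.031
```

```bash
python3 - <<'E'
from ik import *
where();cap('wrist','w12')
E
```

```text
t 13.95 grasp bay mm [ -0.7  57.2 133.8] F bay [-0.3, -2.8, 5.9] gap mm 31.0 z [ 0.45  0.07 -0.89]
```

View pics/w12.png

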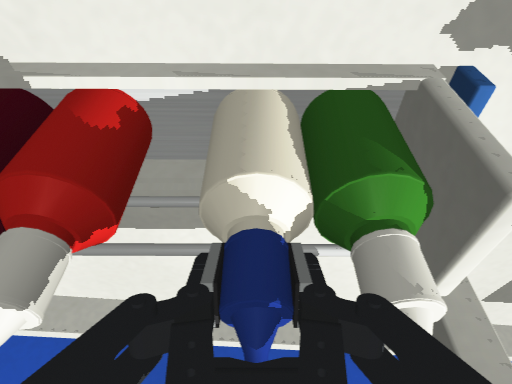

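Call:
send_rows(
  steps=[
    [0,0.1,0,0,0,0,0.75],
    [0,0.2,0,0,0,0,0.75],
    [0,0.3,0,0,0,0,0.75],
    [0,0.3,0,0,0,0,0.75],
  ],
)

```text
time_s: 14.5
tcp_pos: [0.6165, 0.0892, 0.1171]
eef_rot: [-179.9, 27.1, -171.3]
force: [-0.2, -2.1, 4.8]
finger_gap: 0.0314
```

```bash
python3 - <<'E'
from ik import *
where()
E
```

```text
t 14.5 grasp bay mm [ -0.7  60.2 133.8] F bay [-0.5, -2.1, 4.8] gap mm 31.4 z [ 0.45  0.07 -0.89]
```

Call:
send_rows(
  steps=[
    [0,0.05,0,0,0,0,0.75],
    [0,0.1,0,0,0,0,0.75],
    [0,0.1,0,0,0,0,0.75],
  ],
)

```text
time_s: 14.88
tcp_pos: [0.6164, 0.0901, 0.1171]
eef_rot: [-179.9, 27.1, -171.3]
force: [-0.2, -2.0, 5.8]
finger_gap: 0.0314
```

```bash
python3 - <<'E'
from ik import *
where()
d=cap('wrist','w13');a=d['frame'][60:320,280:512];cv2.imwrite('pics/w13z.png',cv2.resize(a,None,fx=2.3,fy=2.3,interpolation=cv2.INTER_CUBIC))
E
```

```text
t 14.88 grasp bay mm [ -0.7  61.1 133.8] F bay [-0.5, -2.0, 5.8] gap mm 31.4 z [ 0.45  0.07 -0.89]
```

View pics/w13z.png

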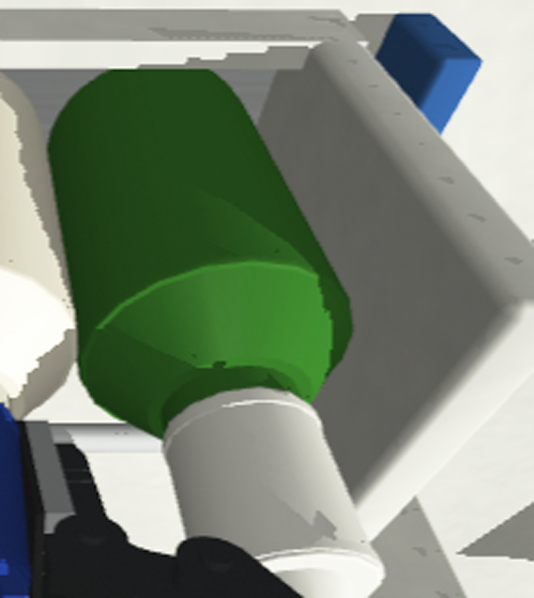

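Call:
send_rows(
  steps=[
    [0,0.05,0,0,0,0,0.75],
    [0,0.1,0,0,0,0,0.75],
    [0,0.15,0,0,0,0,0.75],
    [0,0.15,0,0,0,0,0.75],
  ],
)

```text
time_s: 15.42
tcp_pos: [0.6161, 0.0915, 0.1171]
eef_rot: [-179.9, 27.1, -171.3]
force: [1.4, -3.4, 5.7]
finger_gap: 0.0314
```

Call:
send_rows(
  steps=[
    [0,0.05,0,0,0,0,0.75],
    [0,0.1,0,0,0,0,0.75],
    [0,0.1,0,0,0,0,0.75],
  ],
)

```text
time_s: 15.8
tcp_pos: [0.616, 0.0925, 0.1171]
eef_rot: [-179.9, 27.1, -171.3]
force: [-0.1, -3.2, 5.2]
finger_gap: 0.0311
```

```bash
python3 - <<'E'
from ik import *
where()
E
```

```text
t 15.8 grasp bay mm [ -0.7  63.6 133.8] F bay [-0.6, -3.2, 5.2] gap mm 31.1 z [ 0.45  0.07 -0.89]
```

Call:
send_rows(
  steps=[
    [0,0,0,0,0,0,0.55],
    [0,0,0,0,0,0,0.4],
    [0,0,0,0,0,0,0.4],
    [0,0,-1,0,0,0,0.4],
    [0,0,-4,0,0,0,0.4],
    [0,0,-9,0,0,0,0.4],
    [0,-6,-9,0,0,0,0.4],
    [0,-11.9,-9,0,0,0,0.4],
    [0,-11.9,-9,0,0,0,0.4],
    [0,-11.9,-9,0,0,0,0.4],
    [0,-11.9,-9,0,0,0,0.4],
  ],
)

```text
time_s: 17.18
tcp_pos: [0.5929, -0.0289, 0.1972]
eef_rot: [-179.9, 27.1, -171.1]
force: [0.1, -0.2, 0.3]
finger_gap: 0.0516
```

```bash
python3 - <<'E'
from ik import *
where();cap('wrist','w14')
print(rel(b2w([-.0,-.055,.134]),Rt(27)),bot.state()['q'])
E
```

```text
t 17.18 grasp bay mm [-41.2 -53.3 213.9] F bay [0.1, -0.2, 0.3] gap mm 51.6 z [ 0.45  0.07 -0.89]
[-0.018  -0.2074  8.9854  0.0028  0.0014  0.0081] [  7.6185   6.1518  -6.8155 119.5106  -7.9312  27.876  106.0588]
```

View pics/w14.png

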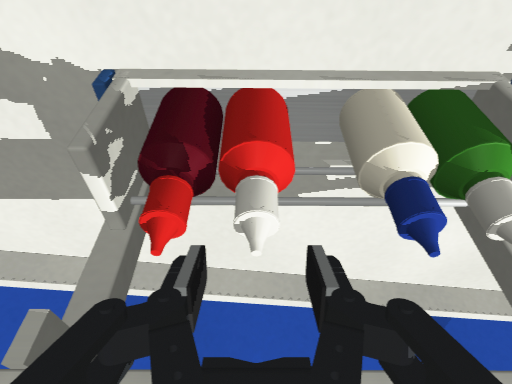

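Call:
send_rows(
  steps=[
    [0,-0.1,2,0,0,0,0.4],
    [0,-0.1,4,0,0,0,0.4],
    [0,-0.1,6,0,0,0,0.4],
    [0,-0.1,8,0,0,0,0.4],
    [0,-0.1,8.9,0,0,0,0.4],
    [0,-0.1,8.9,0,0,0,0.4],
  ],
)

```text
time_s: 17.98
tcp_pos: [0.6332, -0.025, 0.1175]
eef_rot: [-179.9, 27.0, -171.2]
force: [0.0, 0.2, 0.7]
finger_gap: 0.0509
```

```bash
python3 - <<'E'
from ik import *
where();cap('wrist','w15')
E
```

```text
t 17.98 grasp bay mm [ -0.8 -55.2 134.1] F bay [0.1, 0.2, 0.7] gap mm 50.9 z [ 0.45  0.07 -0.89]
```

View pics/w15.png

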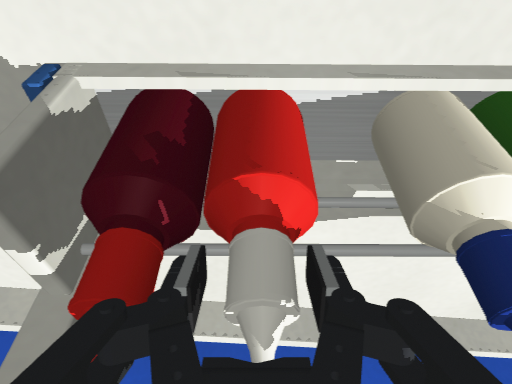

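Call:
send_rows(
  steps=[
    [0,0,0,0,0,0,0.55],
    [0,0,0,0,0,0,0.65],
    [0,0,0,0,0,0,0.75],
    [0,0,0,0,0,0,0.75],
    [0,0,0,0,0,0,0.75],
  ],
)

```text
time_s: 18.65
tcp_pos: [0.6342, -0.0257, 0.1189]
eef_rot: [-179.9, 27.2, -171.2]
force: [-1.6, 1.8, 5.8]
finger_gap: 0.0315
```

Call:
send_rows(
  steps=[
    [-0.03,-0.1,-0.06,0,0,0,0.75],
    [-0.03,-0.3,-0.06,0,0,0,0.75],
    [-0.03,-0.5,-0.06,0,0,0,0.75],
    [-0.03,-0.7,-0.06,0,0,0,0.75],
    [-0.03,-0.9,-0.06,0,0,0,0.75],
    [-0.03,-1.0,-0.06,0,0,0,0.75],
    [-0.03,-1.0,-0.06,0,0,0,0.75],
  ],
)

```text
time_s: 19.52
tcp_pos: [0.6352, -0.0361, 0.1189]
eef_rot: [-179.9, 27.1, -171.3]
force: [-0.6, 1.9, 4.3]
finger_gap: 0.0315
```

```bash
python3 - <<'E'
from ik import *
where();cap('wrist','w16')
E
```

```text
t 19.52 grasp bay mm [ -0.5 -66.5 135.5] F bay [-0.3, 1.9, 4.3] gap mm 31.5 z [ 0.45  0.07 -0.89]
```

View pics/w16.png

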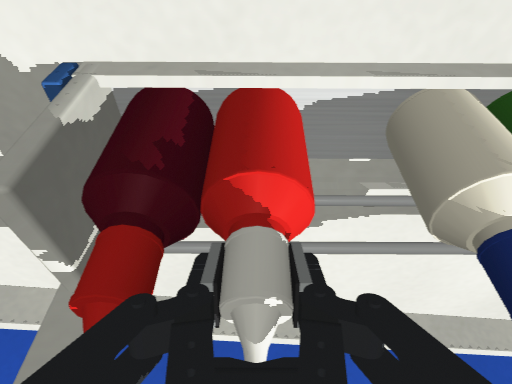

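Call:
send_rows(
  steps=[
    [0,-0.05,0,0,0,0,0.75],
    [0,-0.1,0,0,0,0,0.75],
    [0,-0.15,0,0,0,0,0.75],
    [0,-0.2,0,0,0,0,0.75],
    [0,-0.2,0,0,0,0,0.75],
  ],
)

```text
time_s: 20.2
tcp_pos: [0.6354, -0.0375, 0.1189]
eef_rot: [-179.9, 27.1, -171.2]
force: [-0.7, 1.9, 4.9]
finger_gap: 0.0315
```

Call:
send_rows(
  steps=[
    [0,-0.05,0,0,0,0,0.75],
    [0,-0.1,0,0,0,0,0.75],
    [0,-0.1,0,0,0,0,0.75],
  ],
)

```text
time_s: 20.58
tcp_pos: [0.6356, -0.0385, 0.1189]
eef_rot: [-179.9, 27.1, -171.2]
force: [-0.7, 2.4, 6.3]
finger_gap: 0.0311
```

```bash
python3 - <<'E'
from ik import *
where()
E
```

```text
t 20.57 grasp bay mm [ -0.4 -68.9 135.5] F bay [-0.4, 2.5, 6.3] gap mm 31.1 z [ 0.45  0.07 -0.89]
```

Call:
send_rows(
  steps=[
    [0,0,0,0,0,0,0.55],
    [0,0,0,0,0,0,0.4],
    [0,0,0,0,0,0,0.4],
    [0,0,-1,0,0,0,0.4],
    [0,0,-4,0,0,0,0.4],
    [0,0,-9,0,0,0,0.4],
    [0,0,-11,0,0,0,0.4],
    [0,0,-11,0,0,0,0.4],
  ],
)

```text
time_s: 21.58
tcp_pos: [0.5864, -0.0467, 0.2192]
eef_rot: [-179.8, 27.3, -171.3]
force: [0.4, -0.4, 0.4]
finger_gap: 0.0508
```

```bash
python3 - <<'E'
from sim import *
where();cap('wrist','w17')
b=w2b([.4835,.325,0])*1000;print(b)
t=np.array(b);t[2]=128;pre=t+np.array([-np.sin(np.radians(27)),0,np.cos(np.radians(27))])*110
q=np.array(bot.state()['q'])
for x in (pre,t): q,e=go(q,*tgt(x,27));print(x,q.round(0),e)
print(rel(b2w(pre/1000),Rt(27)))
E
```

```text
t 21.57 grasp bay mm [-50.3 -69.9 235.8] F bay [0.3, -0.5, 0.4] gap mm 50.8 z [ 0.45  0.07 -0.89]
[-89.2489 312.8944   0.    ]
[-139.1878  312.8944  226.0107] [-17.   3. -35. 121.  32.  40.  24.] 3.2107965007450196e-07
[-89.2489 312.8944 128.    ] [-21.  16. -30. 122.  52.  32.   8.] 7.107282840268514e-05
[ 8.0438 38.2833 -3.304   0.0004  0.0031  0.0052]
```

View pics/w17.png

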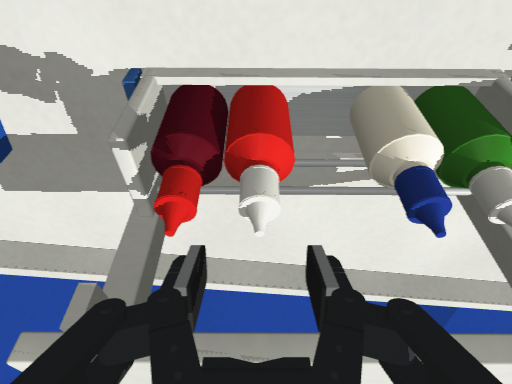

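Row parted (red px 260, white px 425 tips, all upright). Now go above the yellow bottle.

Call:
send_rows(
  steps=[
    [1,5,-0.4,0,0,0,0.3],
    [2,10,-0.8,0,0,0,0.3],
    [3.1,15,-1.2,0,0,0,0.3],
    [4.2,20,-1.7,0,0,0,0.3],
    [5.3,25,-2.2,0,0,0,0.3],
    [6.3,30,-2.6,0,0,0,0.3],
    [7.4,35,-3,0,0,0,0.3],
    [8,38.3,-3.3,0,0,0,0.3],
    [8,38.3,-3.3,0,0,0,0.3],
    [8,38.3,-3.3,0,0,0,0.3],
    [8,38.3,-3.3,0,0,0,0.3],
  ],
)

```text
time_s: 23.0
tcp_pos: [0.4432, 0.3177, 0.2083]
eef_rot: [-179.8, 27.0, -171.4]
force: [-0.6, 0.9, 0.0]
finger_gap: 0.0598
```

```bash
python3 - <<'E'
from sim import *
d=cap('wrist','w18');where();print(bot.state()['q'])
E
```

```text
t 23.05 grasp bay mm [-138.7  311.7  225.2] F bay [-0.6, 0.0, -0.2] gap mm 59.6 z [ 0.45  0.07 -0.89]
[-17.4484   3.2769 -34.7643 121.5327  32.3455  39.998   24.5296]
```

View pics/w18.png

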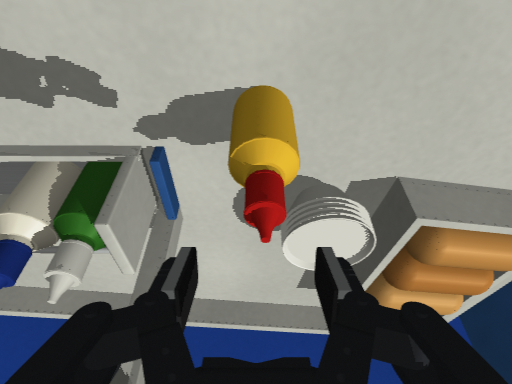

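```bash
python3 - <<'E'
from sim import *
d=bot.capture('wrist');where()
m=cv2.inRange(cv2.cvtColor(d['frame'],cv2.COLOR_BGR2HSV),(20,150,80),(35,255,255));x,y,w,h=cv2.boundingRect(m);print(x,y,w,h)
print('tip',(w2b(onz(d,265,241,.167))*1000).round(1),'top',(w2b(onz(d,265,241,.167))).round(4))
o,r=ray(d,x+w/2,160);o2=w2b(o)
c=(w2b(onz(d,*(x+w/2,160),.088))*1000);print('sh',c)
p=w2b(onz(d,265,241,.167));
for L in ([p[0],p[1],.128],): print(rel(b2w(L),Rt(27)))
E
```

```text
t 23.1 grasp bay mm [-138.7  311.9  225.4] F bay [1.1, 0.9, -0.2] gap mm 59.9 z [ 0.45  0.07 -0.89]
228 85 71 102
tip [-84.9 317.7 167. ] top [-0.0849  0.3177  0.167 ]
sh [-94.3324 317.5856  88.    ]
[-0.3538  0.5775 11.1183 -0.0003  0.0012  0.0036]
```

Call:
send_rows(
  steps=[
    [-0.1,0.5,2,0,0,0,0.3],
    [-0.1,0.5,5,0,0,0,0.3],
    [-0.1,0.5,7,0,0,0,0.3],
    [-0.1,0.5,7,0,0,0,0.3],
  ],
)

```text
time_s: 23.6
tcp_pos: [0.4743, 0.3275, 0.1456]
eef_rot: [-179.8, 26.9, -171.3]
force: [-0.0, -0.7, 0.2]
finger_gap: 0.0602
```

```bash
python3 - <<'E'
from sim import *
d=cap('wrist','w19');where();print(rel(b2w([-.088,.317,.128]),Rt(27)))
E
```

```text
t 23.65 grasp bay mm [-106.3  317.6  163.5] F bay [-0.2, 0.8, 0.6] gap mm 59.6 z [ 0.45  0.07 -0.89]
[-0.0142 -0.0625  3.9877  0.0001  0.0005  0.0046]
```

View pics/w19.png

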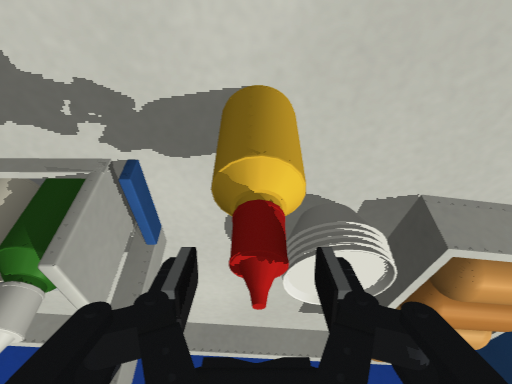

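Call:
send_rows(
  steps=[
    [0,0,2,0,0,0,0.3],
    [0,0,3.9,0,0,0,0.3],
    [0,0,3.9,0,0,0,0.3],
  ],
)

```text
time_s: 24.02
tcp_pos: [0.4919, 0.3313, 0.1125]
eef_rot: [-179.9, 27.1, -171.3]
force: [-0.0, 0.6, 0.0]
finger_gap: 0.06
```

```bash
python3 - <<'E'
from sim import *
d=cap('wrist','w20');where()
E
```

```text
t 24.07 grasp bay mm [-88.5 318.4 129.8] F bay [-0.4, -0.1, -0.4] gap mm 59.5 z [ 0.45  0.07 -0.89]
```

View pics/w20.png

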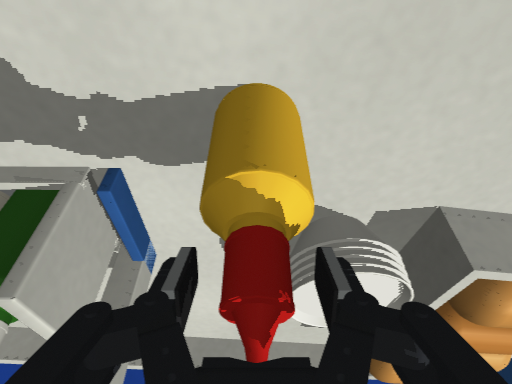

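Call:
send_rows(
  steps=[
    [0,0,0,0,0,0,0.5],
    [0,0,0,0,0,0,0.65],
    [0,0,0,0,0,0,0.75],
    [0,0,0,0,0,0,0.75],
    [0,0,0,0,0,0,0.75],
  ],
  squeeze=45,
)

```text
time_s: 24.7
tcp_pos: [0.4924, 0.3323, 0.1138]
eef_rot: [-179.9, 27.2, -171.3]
force: [-2.1, -0.5, 6.6]
finger_gap: 0.0311
```

```bash
python3 - <<'E'
from sim import *
where();p=w2b(cur()[0]-bot.grasp_offset*cur()[1][:,2])*1000;print(p)
for b in ([p[0],p[1],p[2]+5],[-110,p[1],p[2]+45],[-110,-2.6,p[2]+45]): print(rel(b2w(np.array(b)/1000),Rt(27)))
E
```

```text
t 24.7 grasp bay mm [-88.  318.8 130.4] F bay [-2.1, -0.2, 6.6] gap mm 31.1 z [ 0.45  0.07 -0.89]
[-87.9715 318.7513 130.4412]
[-0.2218 -0.0032 -0.4447  0.0014  0.0036  0.0052]
[-0.0916  0.004  -5.0093  0.0014  0.0036  0.0052]
[  0.0744 -32.1307  -5.0546   0.0014   0.0036   0.0052]
```

Call:
send_rows(
  steps=[
    [-0.2,0,-0.4,0,0,0,0.75],
    [-0.2,0,-1.5,0,0,0,0.75],
    [-0.1,0,-3,0,0,0,0.75],
    [-0.1,0,-5,0,0,0,0.75],
    [-0.1,0,-5,0,0,0,0.75],
    [-0.1,0,-5,0,0,0,0.75],
  ],
)

```text
time_s: 25.45
tcp_pos: [0.4701, 0.328, 0.1569]
eef_rot: [-179.9, 27.0, -171.3]
force: [0.4, 0.0, -3.3]
finger_gap: 0.0307
```

```bash
python3 - <<'E'
from sim import *
where();cap('wrist','w21');cap('side','s21');q=np.array(bot.state()['q']);print(q)
for x in ([-110,-2.6,176],[0,-2.6,160],[0,-2.6,136]): q,e=go(q,*tgt(x,27));print(x,q.round(0),e)
print(rel(b2w([-.11,-.0026,.176]),Rt(27)))
E
```

```text
t 25.45 grasp bay mm [-110.6  317.8  173.5] F bay [0.4, -0.1, -3.3] gap mm 30.7 z [ 0.45  0.07 -0.89]
[-18.9214  10.7655 -33.3759 121.7194  42.9414  36.1642  15.4622]
[-110, -2.6, 176] [ 13.   1. -18. 131.  -3.  21.  96.] 6.418541290166557e-07
[0, -2.6, 160] [  8.  14. -16. 119.   7.  21.  86.] 4.122483476348693e-05
[0, -2.6, 136] [  7.  16. -14. 120.   9.  18.  84.] 2.1779475334327003e-06
[ -0.0196 -32.0303  -0.2337   0.0001   0.       0.0051]
```

View pics/s21.png

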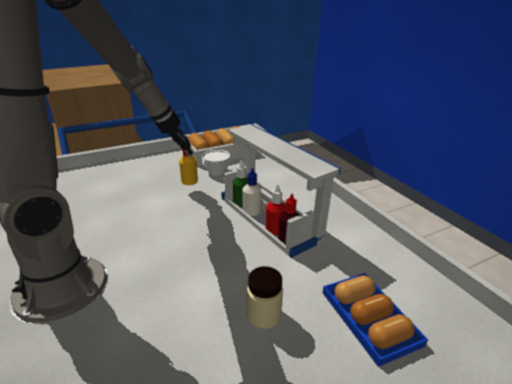

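View pics/w21.png

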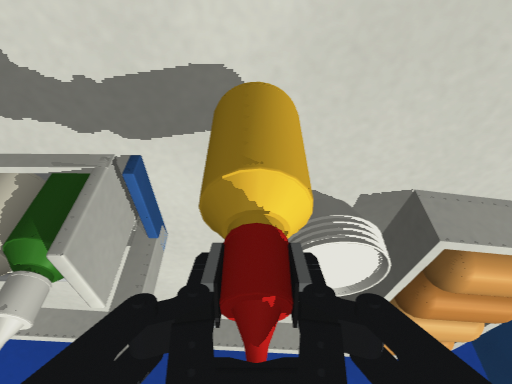

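Call:
send_rows(
  steps=[
    [0,-1.5,-0.2,0,0,0,0.75],
    [0,-4.5,-0.2,0,0,0,0.75],
    [0,-8,-0.2,0,0,0,0.75],
    [0,-12,-0.2,0,0,0,0.75],
    [0,-16,-0.2,0,0,0,0.75],
    [0,-20,-0.2,0,0,0,0.75],
    [0,-24,-0.2,0,0,0,0.75],
    [0,-27.5,-0.2,0,0,0,0.75],
    [0,-30,-0.2,0,0,0,0.75],
    [0,-31.5,-0.2,0,0,0,0.75],
    [0,-32,-0.2,0,0,0,0.75],
    [0,-32,-0.2,0,0,0,0.75],
  ],
)

```text
time_s: 27.05
tcp_pos: [0.5174, 0.0122, 0.1591]
eef_rot: [-179.9, 27.0, -171.3]
force: [0.5, 0.5, -2.9]
finger_gap: 0.031
```

```bash
python3 - <<'E'
from sim import *
where();cap('wrist','w22');cap('top','t22');q=np.array(bot.state()['q']);print(q)
print(rel(b2w([-.075,-.0026,.164]),Rt(27)))
E
```

```text
t 27.05 grasp bay mm [-109.9   -1.6  175.8] F bay [0.6, 0.5, -2.9] gap mm 31.0 z [ 0.45  0.07 -0.89]
[ 13.551    1.4183 -18.8473 130.5651  -3.0833  21.118   96.2382]
[-2.5395 -0.2072  2.6488  0.0018  0.0008  0.0067]
```

View pics/w22.png

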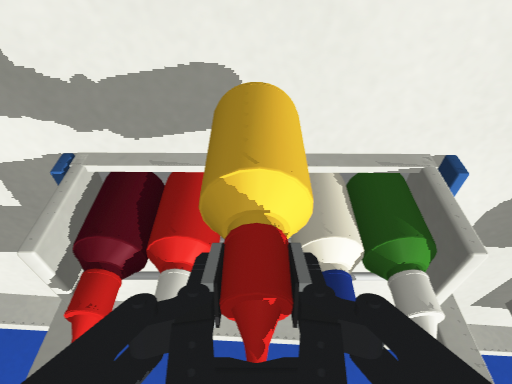

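```bash
python3 - <<'E'
from sim import *
where()
for b in ([-80,-2.6,160],[-50,-2.6,158],[-20,-2.6,158],[0,-2.6,158]): print(b,rel(b2w(np.array(b)/1000),Rt(27)))
E
```

```text
t 27.15 grasp bay mm [-109.7   -0.8  176. ] F bay [0.1, 0.5, -2.9] gap mm 31.1 z [ 0.45  0.07 -0.89]
[-80, -2.6, 160] [-1.9124 -0.2032  2.7777  0.0018  0.0008  0.0067]
[-50, -2.6, 158] [-4.4932 -0.2234  4.3199  0.0018  0.0008  0.0067]
[-20, -2.6, 158] [-7.1651 -0.2438  5.6841  0.0018  0.0008  0.0067]
[0, -2.6, 158] [-8.9463 -0.2574  6.5935  0.0018  0.0008  0.0067]
```

Call:
send_rows(
  steps=[
    [-1,-0.1,1.4,0,0,0,0.75],
    [-1.9,-0.2,2.8,0,0,0.003,0.75],
    [-3.2,-0.2,3.5,0,0,0.007,0.75],
    [-4.5,-0.2,4.3,0,0,0.007,0.75],
    [-4.5,-0.2,4.3,0,0,0.007,0.75],
    [-4.5,-0.2,4.3,0,0,0.007,0.75],
    [-4.5,-0.2,4.3,0,0,0.007,0.75],
  ],
)

```text
time_s: 28.02
tcp_pos: [0.5764, 0.0189, 0.1417]
eef_rot: [179.9, 27.1, -171.7]
force: [0.7, 0.1, -3.9]
finger_gap: 0.0311
```

```bash
python3 - <<'E'
from sim import *
where();cap('wrist','w23');cap('top','t23');q=np.array(bot.state()['q']);print(q)
for b in ([-30,-2.6,158],[-15,-2.6,158],[0,-2.6,158]): print(b,rel(b2w(np.array(b)/1000),Rt(27)))
E
```

```text
t 28.02 grasp bay mm [-50.6  -3.5 158.4] F bay [0.7, 0.0, -3.9] gap mm 31.1 z [ 0.45  0.07 -0.89]
[ 10.7355   9.1722 -17.3445 124.8205   4.429   19.406   88.736 ]
[-30, -2.6, 158] [-1.7877  0.0941  0.9738  0.0008  0.0013 -0.0018]
[-15, -2.6, 158] [-3.1233  0.096   1.6565  0.0008  0.0013 -0.0018]
[0, -2.6, 158] [-4.4589  0.098   2.3392  0.0008  0.0013 -0.0018]
```

View pics/w23.png

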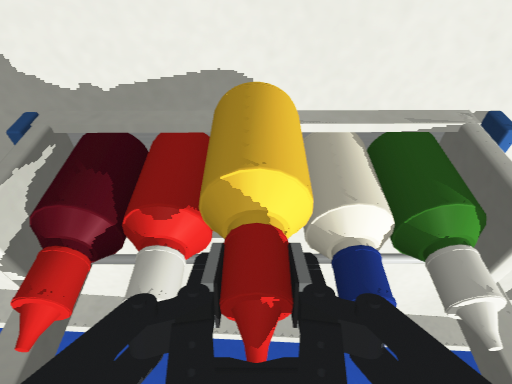

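Call:
send_rows(
  steps=[
    [-0.6,0.1,0.3,0,0,0,0.75],
    [-1.2,0.1,0.6,0,0,0,0.75],
    [-1.8,0.1,0.9,0,0,0,0.75],
    [-2.3,0.1,1.2,0,0,0,0.75],
    [-2.8,0.1,1.5,0,0,0,0.75],
    [-3.3,0.1,1.7,0,0,0,0.75],
    [-3.3,0.1,1.7,0,0,0,0.75],
  ],
)

```text
time_s: 29.0
tcp_pos: [0.6141, 0.0256, 0.1419]
eef_rot: [179.9, 27.1, -171.7]
force: [-0.4, 1.1, -3.4]
finger_gap: 0.0309
```

```bash
python3 - <<'E'
from sim import *
where();cap('wrist','w24');cap('side','s24')
for b in ([-6,-2.6,158],[0,-2.6,158],[5,-2.6,158]): print(b,rel(b2w(np.array(b)/1000),Rt(27)))
E
```

```text
t 29.0 grasp bay mm [-12.3  -2.4 158.6] F bay [-0.2, 1.1, -3.4] gap mm 30.9 z [ 0.45  0.07 -0.89]
[-6, -2.6, 158] [-0.6133 -0.0175  0.3404  0.0011  0.001  -0.0017]
[0, -2.6, 158] [-1.1477 -0.0168  0.6133  0.0011  0.001  -0.0017]
[5, -2.6, 158] [-1.5929 -0.0163  0.8408  0.0011  0.001  -0.0017]
```

View pics/w24.png

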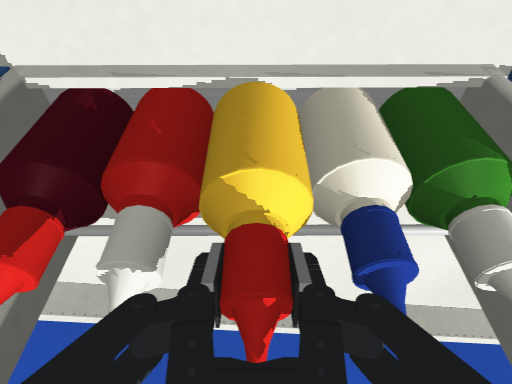

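Call:
send_rows(
  steps=[
    [-0.3,0,0.15,0,0,0,0.75],
    [-0.6,0,0.3,0,0,0,0.75],
    [-0.9,0,0.45,0,0,0,0.75],
    [-1.1,0,0.57,0,0,0,0.75],
    [-1.1,0,0.57,0,0,0,0.75],
  ],
)

```text
time_s: 29.72
tcp_pos: [0.626, 0.0273, 0.1417]
eef_rot: [179.9, 27.1, -171.7]
force: [0.6, 0.6, -3.4]
finger_gap: 0.0308
```

```bash
python3 - <<'E'
from sim import *
where()
E
```

```text
t 29.73 grasp bay mm [ -0.3  -2.4 158.3] F bay [0.7, 0.5, -3.4] gap mm 30.8 z [ 0.45  0.07 -0.89]
```

Call:
send_rows(
  steps=[
    [-0.09,0,0.05,0,0,0,0.75],
    [-0.18,0,0.09,0,0,0,0.75],
    [-0.18,0,0.09,0,0,0,0.75],
  ],
)

```text
time_s: 30.1
tcp_pos: [0.628, 0.0276, 0.1418]
eef_rot: [179.9, 27.1, -171.7]
force: [0.3, -0.3, -3.6]
finger_gap: 0.0307
```

```bash
python3 - <<'E'
from sim import *
where()
E
```

```text
t 30.1 grasp bay mm [  1.7  -2.5 158.4] F bay [0.2, -0.3, -3.6] gap mm 30.7 z [ 0.45  0.07 -0.89]
```

Call:
send_rows(
  steps=[
    [-0.09,0,0.05,0,0,0,0.75],
    [-0.18,0,0.09,0,0,0,0.75],
    [-0.18,0,0.09,0,0,0,0.75],
  ],
)

```text
time_s: 30.48
tcp_pos: [0.6298, 0.0279, 0.1417]
eef_rot: [179.9, 27.1, -171.7]
force: [0.0, -0.3, -3.4]
finger_gap: 0.031
```

```bash
python3 - <<'E'
from sim import *
where()
E
```

```text
t 30.48 grasp bay mm [  3.6  -2.4 158.3] F bay [-0.0, -0.3, -3.4] gap mm 31.0 z [ 0.45  0.07 -0.89]
```

Call:
send_rows(
  steps=[
    [-0.09,0,0.05,0,0,0,0.75],
    [-0.18,0,0.09,0,0,0,0.75],
    [-0.18,0,0.09,0,0,0,0.75],
  ],
)

```text
time_s: 30.85
tcp_pos: [0.6305, 0.0279, 0.141]
eef_rot: [179.9, 26.9, -171.7]
force: [-4.0, -0.3, -1.1]
finger_gap: 0.0313
```

```bash
python3 - <<'E'
from sim import *
where();d=cap('wrist','w25');s=cap('side','s25');t=cap('top','t25')
a=t['frame'][110:240,120:330];cv2.imwrite('pics/t25z.png',cv2.resize(a,None,fx=3.8,fy=3.8,interpolation=cv2.INTER_CUBIC))
a=s['frame'][120:260,170:350];cv2.imwrite('pics/s25z.png',cv2.resize(a,None,fx=4,fy=4,interpolation=cv2.INTER_CUBIC))
E
```

```text
t 30.85 grasp bay mm [  4.3  -2.6 157.6] F bay [-4.0, 0.3, -1.1] gap mm 31.3 z [ 0.45  0.07 -0.89]
```

View pics/w25.png

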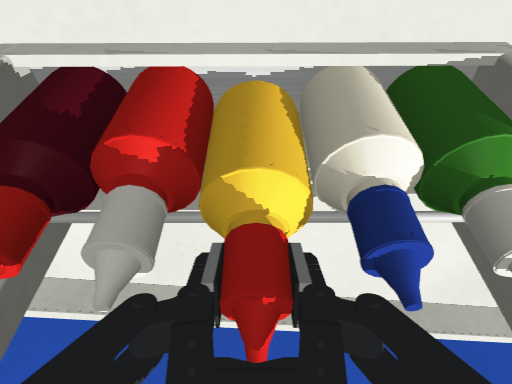

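View pics/s25z.png

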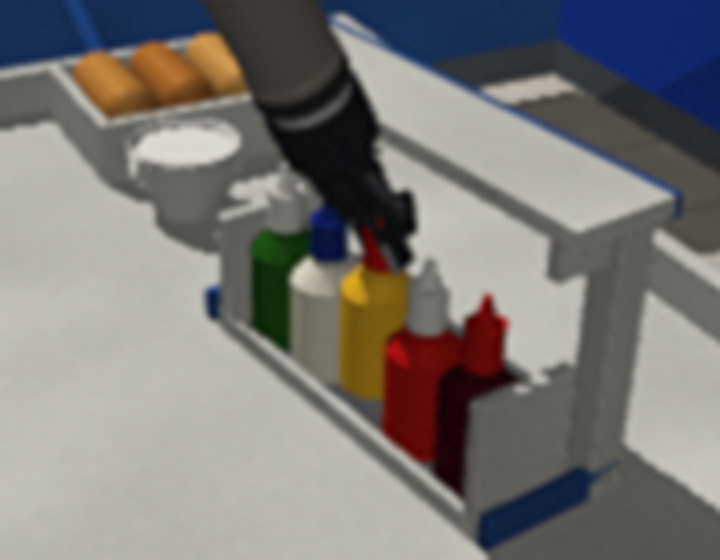

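View pics/t25z.png

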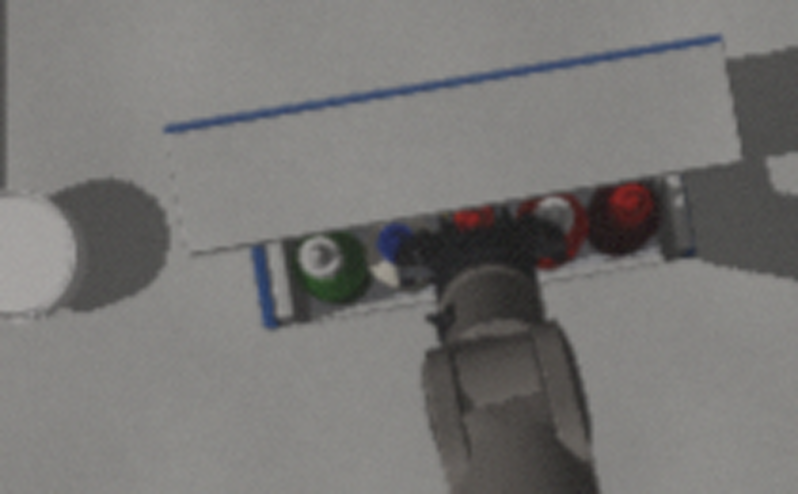

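Call:
send_rows(
  steps=[
    [0.2,0,-0.1,0,0,0,0.75],
    [0.38,0,-0.19,0,0,0,0.75],
    [0.38,0,-0.19,0,0,0,0.75],
  ],
)

```text
time_s: 31.38
tcp_pos: [0.628, 0.0276, 0.142]
eef_rot: [179.9, 27.1, -171.7]
force: [-0.8, -0.7, -3.7]
finger_gap: 0.0313
```

```bash
python3 - <<'E'
from sim import *
where()
for b in ([1.2,-2.6,145],[1.2,-2.6,138],[1.2,-2.6,136]): print(b,rel(b2w(np.array(b)/1000),Rt(27)))
E
```

```text
t 31.38 grasp bay mm [  1.7  -2.5 158.7] F bay [-0.9, -0.5, -3.7] gap mm 31.3 z [ 0.45  0.07 -0.89]
[1.2, -2.6, 145] [ 0.6735 -0.0191  1.1931  0.0011  0.0026 -0.0017]
[1.2, -2.6, 138] [ 0.9929 -0.0203  1.816   0.0011  0.0026 -0.0017]
[1.2, -2.6, 136] [ 1.0842 -0.0206  1.994   0.0011  0.0026 -0.0017]
```

Call:
send_rows(
  steps=[
    [0.25,0,0.4,0,0,0,0.75],
    [0.46,0,0.8,0,0,0,0.75],
    [0.67,0,1.2,0,0,0,0.75],
    [0.83,0,1.5,0,0,0,0.75],
    [0.97,0,1.78,0,0,0,0.75],
    [0.97,0,1.78,0,0,0,0.75],
  ],
)

```text
time_s: 32.12
tcp_pos: [0.6269, 0.0275, 0.1211]
eef_rot: [179.9, 27.1, -171.7]
force: [-0.6, -0.2, -3.7]
finger_gap: 0.031
```

```bash
python3 - <<'E'
from sim import *
where()
E
```

```text
t 32.12 grasp bay mm [  0.7  -2.4 137.7] F bay [-0.6, -0.1, -3.7] gap mm 31.0 z [ 0.45  0.07 -0.89]
```

Call:
send_rows(
  steps=[
    [0.03,0,0.05,0,0,0,0.75],
    [0.05,0,0.1,0,0,0,0.75],
    [0.05,0,0.1,0,0,0,0.75],
  ],
)

```text
time_s: 32.5
tcp_pos: [0.6271, 0.0275, 0.1204]
eef_rot: [179.9, 27.1, -171.7]
force: [-0.9, 0.2, -3.7]
finger_gap: 0.031
```

Call:
send_rows(
  steps=[
    [0.02,0,0.05,0,0,0,0.75],
    [0.05,0,0.09,0,0,0,0.75],
    [0.05,0,0.09,0,0,0,0.75],
  ],
)

```text
time_s: 32.88
tcp_pos: [0.6275, 0.0275, 0.1198]
eef_rot: [179.9, 27.2, -171.7]
force: [-1.0, -0.1, -1.7]
finger_gap: 0.031
```

```bash
python3 - <<'E'
from sim import *
where()
E
```

```text
t 32.88 grasp bay mm [  1.3  -2.5 136.4] F bay [-1.0, 0.0, -1.7] gap mm 31.0 z [ 0.45  0.07 -0.89]
```

Call:
send_rows(
  steps=[
    [0.02,0,0.04,0,0,0,0.75],
    [0.02,0,0.04,0,0,0,0.75],
    [0.02,0,0.04,0,0,0,0.65],
    [0.02,0,0.04,0,0,0,0.5],
    [0.02,0,0.04,0,0,0,0.4],
    [0.02,0,0.04,0,0,0,0.4],
    [0.02,0,0.04,0,0,0,0.4],
  ],
)

```text
time_s: 33.75
tcp_pos: [0.627, 0.0275, 0.1187]
eef_rot: [179.9, 27.1, -171.7]
force: [-0.0, 0.7, -0.7]
finger_gap: 0.0512
```

```bash
python3 - <<'E'
from sim import *
where();cap('wrist','w26')
E
```

```text
t 33.75 grasp bay mm [  0.8  -2.4 135.4] F bay [0.1, 0.7, -0.7] gap mm 51.2 z [ 0.45  0.07 -0.89]
```

View pics/w26.png

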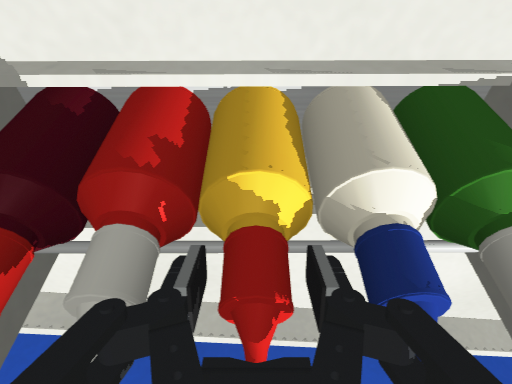

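Placed, with all five aligned. Retreat along the tool axis.

Call:
send_rows(
  steps=[
    [0,0,-1,0,0,0,0.4],
    [0,0,-3,0,0,0,0.4],
    [0,0,-6,0,0,0,0.4],
    [0,0,-9,0,0,0,0.4],
    [0,0,-12,0,0,0,0.4],
    [0,0,-14,0,0,0,0.4],
    [0,0,-14,0,0,0,0.4],
    [0,0,-14,0,0,0,0.4],
  ],
)

```text
time_s: 34.8
tcp_pos: [0.5637, 0.018, 0.2429]
eef_rot: [179.9, 27.0, -171.7]
force: [-0.2, 0.2, -0.4]
finger_gap: 0.0516
```

```bash
python3 - <<'E'
from sim import *
where();d=cap('wrist','w27');s=cap('side','s27');t=cap('top','t27')
a=s['frame'][120:260,170:350];cv2.imwrite('pics/s27z.png',cv2.resize(a,None,fx=4,fy=4,interpolation=cv2.INTER_CUBIC))
print(bot.state()['q'])
E
```

```text
t 34.8 grasp bay mm [-63.2  -2.5 259.6] F bay [-0.2, 0.2, -0.4] gap mm 51.6 z [ 0.45  0.07 -0.89]
[ 13.9715  -0.0473 -19.1585 119.6831  -2.8381  33.4537  95.1302]
```

View pics/w27.png

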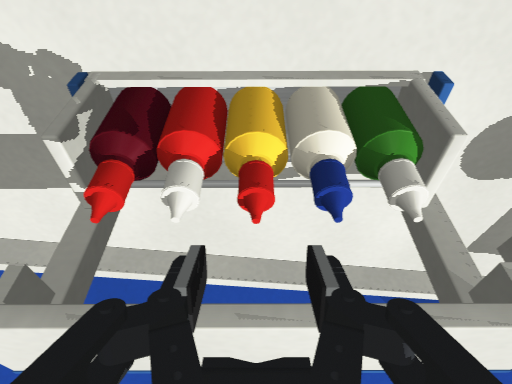

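View pics/s27z.png

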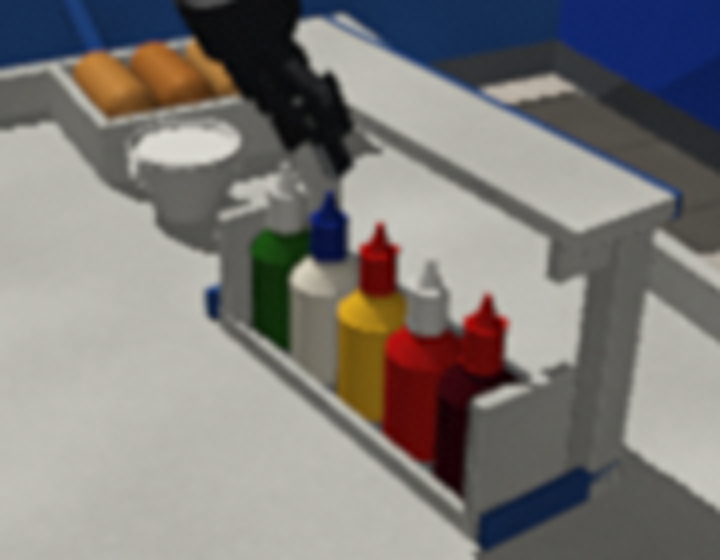

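View pics/t27.png

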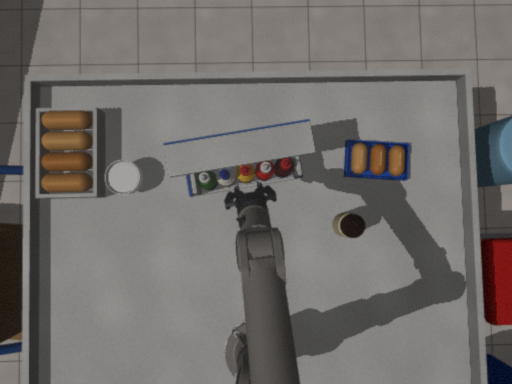

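```bash
python3 - <<'E'
from station import bot
print(bot.sign_off())
E
```

```text
the job is handed in; nothing more can be done
None
```

The yellow bottle now stands in the sauce bay between the red and the white bottle. All five are upright in one row on the steel floor. I handed the job in at about 35 s of the 70 s allowed.

- **Parting the row:** With the hand leaning back 27°, I gripped the white bottle's cap and slid it, with the green one, about 50 mm toward +y. I then slid the red and maroon ones about 13 mm toward -y. The side forces read after each slide were 2–3 N, and I stopped short of both end boards. By the hand's own readings, the opening was about 68 mm.
- **Placing the yellow:** I lifted it over the lip and touched the rail lightly (about 4 N). I backed off about 3 mm and lowered it until the force showed floor contact at the expected height, then let go.
- **Last checks:** The wrist, side and top pictures after backing out show five upright bottles with their nozzle tips in one line. The end boards, jar, bowls and rolls look unmoved. The hand was clear, with the force near zero.
- **What did not go to plan:**
  - The first approach, at 40° lean, ran into joint limits. I spent a few seconds in free space bringing the arm back to a better posture and then used 27°, slightly less than the 30–45° suggested; the shelf did not get in the way.
  - The top and wrist cameras disagreed by about 5 mm on the yellow bottle's position. I used the wrist value, and the grasp came out centred.

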